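# Bring the washed grinding ball under the inspection camera

## Task

The grinding ball has come out of the wash in its tray: lift the perforated cover off, hang it over the drying rail with the bar up inside its standing fold, and let go of it. Then pick the tray up by its black handle and carry it so that the ball never leaves its pocket, and finish still holding it level and still in the air, with the ball centred under the camera, about 12 cm below its nose. Do not touch the ball, strike the camera or its stand, or disturb the other things on the bench.

Things in the scene. Friction and masses are not known exactly. Their poses are not given: they have to be found in the camera images.
- cover: steel cover lying on the tray: 84 mm (x) by 92 mm (y) of 2 mm perforated sheet, two flat wings with a hollow square fold standing up along the middle (along x); 12 mm flanges hang from the wings at both sides (y) outside the tray's walls with 3 mm play. 0.1 to 0.17 kg. Origin: middle of the wings' underside, 31 mm above the tray's underside; z up; x nearly along the tray's x
- cover_grip (a point): middle of the cover's fold, 25 mm above the wings' underside: a good height to grip across it (along y). The fold is 84 mm long, 24 mm wide outside, 20 mm inside, its top 36 mm above the wings' underside, open at both ends and underneath. x along the fold, z up
- cover_seat (a point): middle of the underside of the fold's roof, 34 mm above the wings' underside, axes as cover_grip: this comes to rest on top of the rail's bar
- tray_handle (a point): middle of the tray's black upright handle: 60 mm long (x), 12 mm thick (y), 32 mm high, lower edge 10 mm above the tray's underside; 115 mm from the middle of the tray on its -x side, 9.5 mm higher than the point pocket. x points from the handle to the tray, z up
- pocket (a point): where the ball's centre is when it lies in the middle of its round pocket (26 mm wide, 2.5 mm deep) in the white floor at the middle of the tray; 16.5 mm above the tray's underside; axes of the tray
- ball_center (a point): centre of the loose 25 mm steel ball, 64 g; it can roll 5 mm to any side in the pocket (its axes mean nothing)
- rail_mid (a point): drying rail: bent 10 mm steel tube over a drip pan (270 x 90 mm), bar 150 mm above the bench, fixed. This point: middle of the bar, on its axis; x along the bar, straight for 103 mm to either side, then it bends down into its legs; z up. Nothing stands higher than the bar
- lens (a point): inspection camera: white upright barrel, 40 mm wide, 115 mm long, looking straight down, on a horizontal boom (90 mm above its nose) from a 25 mm post, 475 mm tall, 170 mm behind it (+x of this frame), base 130 x 170 mm round the post. This point: middle of its nose (lower end), 270 to 330 mm above the bench; z up
- focus (a point): the point 120 mm straight below the camera's nose, where the ball is to be held; z up
- tray: open steel tray, 92 x 80 mm, walls 31 mm high, 0.13 to 0.2 kg without the ball, on a fixed 4 mm grey mat; origin under the middle of its pan (not of the handle), axes as tray_handle
- ball: the steel ball (position: see ball_center)
- rail: the drying rail; origin on the bench under the middle of the bar
- stand: camera stand; origin on the bench under the camera
- tube_rack: bystander: white tube rack, 84 x 185 x 100 mm, clear tubes with blue caps; origin under its centre
- beaker: bystander: glass beaker, 68 mm wide, 90 mm tall; origin under its centre
- dishes: bystander: stack of three clear flat round dishes, 92 mm wide, 45 mm tall; origin under its centre
- reagent: bystander: small amber bottle, 40 mm wide, 75 mm tall; origin under its centre
- jar: bystander: closed round steel grinding jar, 52 mm wide, 62 mm tall; origin under its centre
- tweezers: bystander: steel tweezers lying flat, 130 mm long, 6 mm high; origin under the middle
- glove_box: bystander: white glove carton with a blue band, 120 x 240 x 75 mm; origin under its centre
- wash_bottle: bystander: white wash bottle with blue cap and spout, 68 mm wide, about 220 mm tall; origin under its centre
There are look-alikes about, which are no part of the job. Leave any orange or pink look-alike of the tray alone.

How it is judged:
By the outcome, as a careful person would: the job done as asked, in the order asked, and still so for the second after the job is handed in, while the arm keeps its last pose, push and grip.
It also fails if it takes over 64 s, if anything falls off the work surface, if the arm or the gripper's body presses on something with over 40 N, if the wrist force passes 120 N, or if a joint passes its speed limit or range.

## Robot

A 6-joint arm with a two-finger parallel gripper is mounted at the origin on the work surface. World frame = base frame: x ahead of the robot, y to its left, z up, the work surface at z = 0. Lengths are in mm, angles in rad, forces in N, time in s.
With the tool pointing down it reaches from about 350 to 775 mm from the base axis. Payload 7.3 kg.
Tool frame: the origin (TCP) lies at the very end of the fingers, on their centre line; the grasp point (between the pads) lies 19 mm behind it (pinch_z is the distance from the TCP to the grasp point, in mm); z points along the fingers, y is the direction in which the jaws open and shut (so a half turn about z gives the same grasp; the last joint's range is limited). The gripper opens to 92 mm and grips with 3 to 60 N. Pads are 19 mm wide; open, the fingers measure 130 mm over their backs; the gripper's body (75 mm by 190 mm) begins 47 mm behind the grasp point.
Start: joints at [-1.416, 0.342, 1.524, -0, 1.275, -0.146], TCP at [155.572, -501.44, 226.741] pointing down, gripper open.
Joint ranges: [-2.53, 2.53], [-0.77, 2.02], [0.04, 2.7], [-1, 4.14], [0.28, 2.66], [-3.11, 3.11]. Speed limits (rad/s): [2.57, 2.57, 3.14, 3.14, 3.14, 3.14].

## Interface

Orientations are given as [roll, pitch, yaw] about the fixed x, y, z axes, in that order (R = Rz(yaw) Ry(pitch) Rx(roll)).
In Python, from plant import * gives the robot as it stands.
- The arm moves only by the tool step_arm, never from a script. Its argument "moves" is one flat list of numbers, 7 for each row, row after row: the shift along the tool's x, y, z scaled (see below), then the turn, a rotation vector about the tool's x, y, z scaled (see below), then the closure, from -1 (fully open) to 1 (shut). A call has 1 to 8 rows; each row shifts and turns the pose as measured when the row begins, along the tool's axes as they then stand; what a row does not reach is not made up. The controller multiplies each number of a shift by 2 cm and each number of a turn by 4 degrees. A row lasts 1/12 s, in which the tool goes at most 41.7 mm and 7.16 degrees, less where a joint would pass 70% of its speed; a pose out of reach is approached as far as the arm can. A call with a number of a shift or a turn outside -1 to 1 is refused whole. A call with a gripper value outside its range is refused whole. The fingers move at their own pace and stop on an object; the grip force is fixed at half the most. Time passes only in rows, so rows that do not move let the fingers close. It gives the time, the measured TCP pose, the force and the opening at its end, in the units of the state.
- get_obs(): the state, without advancing time (a new reading comes with each control period).
- capture(name): name is "side" or "top"; returns the picture (400x640x3 uint8, red, green, blue); there is no depth.
- get_calibration(name): a dict with "mtx" (3x3 intrinsics, pixels), "eye" and "orientation" of the camera in the world. Camera axes: x right, y down, z forward; pixel columns grow to the right and rows downward; lengths in mm; the calibration is good to about 2 mm. A picture is of the moment at which its call begins. get_calibration takes no time and is no camera call.
- close_job(): hands the job in, once; it reports no verdict.
The state is a dict: "time": time; "joint_positions": joint angles; "dq": joint speeds; "tau": joint torques, N m; "tool_pos": TCP position; "tcp_rot": TCP orientation; "contact_force": force on the tool from outside, world axes, zero at the start; "moment": the same for the moment, N m; "grip_width": finger opening in mm.
Only numpy, scipy, OpenCV 4.12 (cv2) and the standard library are available. Lean on these libraries where they do the work, as an engineer would, in place of code of your own. Each camera call takes 0.05 s, during which the arm holds its last target.

## Working session

There is one attempt and no reset: what is moved stays moved. The work goes in short steps, Python scripts to look and compute and a tool call to move; the robot and the scene stay as the last step left them, time stands still between calls to the robot, and variables do not carry over. Pictures are saved under pics/ and viewed, and the job is handed in when it is done.

Besides the shell and the picture viewer there is one more tool, called after ">>>" as name(argument=value, ...) on one line, values as JSON. step_arm: Moves the arm, as the interface text tells. Shifts and turns lie within -1 to 1; 1 stands for 2 cm of shift or 4 degrees of turn. Its arguments: {"type":"object","properties":{"moves":{"type":"array"}},"required":["moves"]}

```bash
ls; mkdir -p pics; python3 - <<'E'
from plant import *
import cv2
for n in("side","top"):
    im=capture(n); cv2.imwrite(f"pics/{n}0.png",im[:,:,::-1]); print(get_calibration(n))
print(get_obs())
E
```

```text
pics
{'mtx': array([[463.88593157,   0.        , 324.45833545],
       [  0.        , 463.88593157, 193.15379181],
       [  0.        ,   0.        ,   1.        ]]), 'eye': array([   92.54388991, -1137.03878717,   906.08088482]), 'orientation': array([-2.12089996,  0.01170181, -0.37526577])}
{'mtx': array([[485.73757739,   0.        , 322.51001918],
       [  0.        , 485.73757739, 202.51849627],
       [  0.        ,   0.        ,   1.        ]]), 'eye': array([ 437.12050174,   10.23971281, 1656.34534812]), 'orientation': array([-3.07481501, -0.01774642, -1.55542305])}
{'time': 0.1, 'joint_positions': array([-1.41597833e+00,  3.42651903e-01,  1.52490405e+00, -2.10924828e-05,
        1.27537517e+00, -1.45987622e-01]), 'dq': array([ 0.0014066 , -0.00078256, -0.00171119,  0.00132289,  0.0006987 ,
        0.00031812]), 'tau': array([ 1.62951183e-03, -4.32003021e+01, -2.44695085e+01,  7.19797821e-02,
        5.26586850e-02, -4.57629608e-05]), 'tool_pos': array([ 155.51908547, -501.07196804,  226.12113244]), 'tcp_rot': array([-3.14026549e+00, -1.74750183e-04,  3.00811657e-01]), 'contact_force': array([-0.66053662,  0.3763538 , -0.16591824]), 'moment': array([0.02770009, 0.00209692, 0.00603933]), 'grip_width': 92.03057976812232}
```

View pics/side0.png

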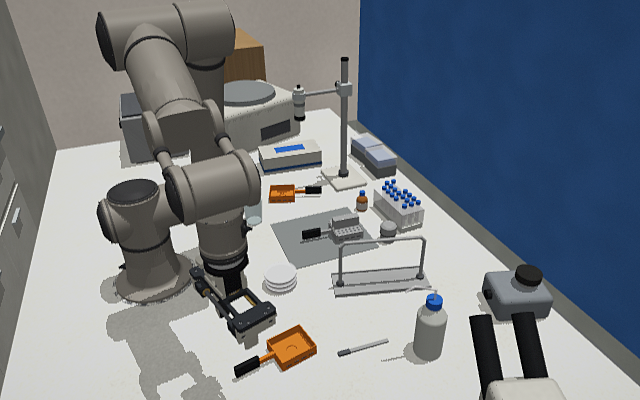

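View pics/top0.png

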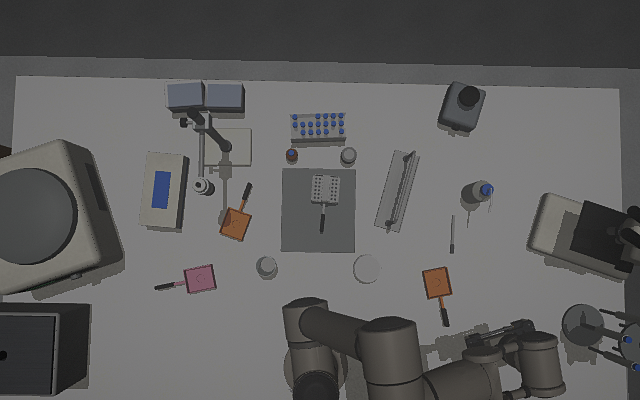

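```bash
cat > h.py <<'E'
import numpy as np, cv2
from scipy.spatial.transform import Rotation as R
from scipy.optimize import least_squares
from plant import *
C={n:get_calibration(n) for n in("side","top")}
def proj(n,P):
    c=C[n]; P=np.atleast_2d(P); M=R.from_euler('xyz',c['orientation']).as_matrix()
    q=(P-c['eye'])@M; q=q/q[:,2:]; return (q@c['mtx'].T)[:,:2]
def ray_z(n,uv,z):
    c=C[n]; M=R.from_euler('xyz',c['orientation']).as_matrix()
    d=M@np.linalg.solve(c['mtx'],[uv[0],uv[1],1]); e=c['eye']; return e+d*(z-e[2])/d[2]
def tri(us,ut):
    f=lambda P: np.r_[proj('side',P)[0]-us, proj('top',P)[0]-ut]
    r=least_squares(f,[450,0,100]); return r.x,r.fun
def crop(im,x0,y0,x1,y1,s,out):
    c=cv2.resize(im[y0:y1,x0:x1],None,fx=s,fy=s,interpolation=cv2.INTER_CUBIC)[:,:,::-1].copy()
    for x in range((x0+9)//10*10,x1,10): cv2.putText(c,str(x),((x-x0)*s,8),0,.3,(0,0,255)); cv2.line(c,((x-x0)*s+s//2,10),((x-x0)*s+s//2,16),(0,0,255))
    for y in range((y0+9)//10*10,y1,10): cv2.putText(c,str(y),(0,(y-y0)*s+s//2+4),0,.3,(0,0,255)); cv2.line(c,(20,(y-y0)*s+s//2),(26,(y-y0)*s+s//2),(0,0,255))
    cv2.imwrite(out,c)
E
python3 - <<'E'
from h import *
t=cv2.imread('pics/top0.png')[:,:,::-1]; s=cv2.imread('pics/side0.png')[:,:,::-1]
crop(t,275,160,375,240,8,'pics/t_tray.png'); crop(t,370,145,425,235,6,'pics/t_rail.png'); crop(t,180,105,260,215,5,'pics/t_cam.png')
crop(s,295,205,375,255,10,'pics/s_tray.png'); crop(s,325,225,440,300,7,'pics/s_rail.png'); crop(s,280,50,380,195,4,'pics/s_cam.png')
E
```

```text
(no output)
```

View pics/t_tray.png

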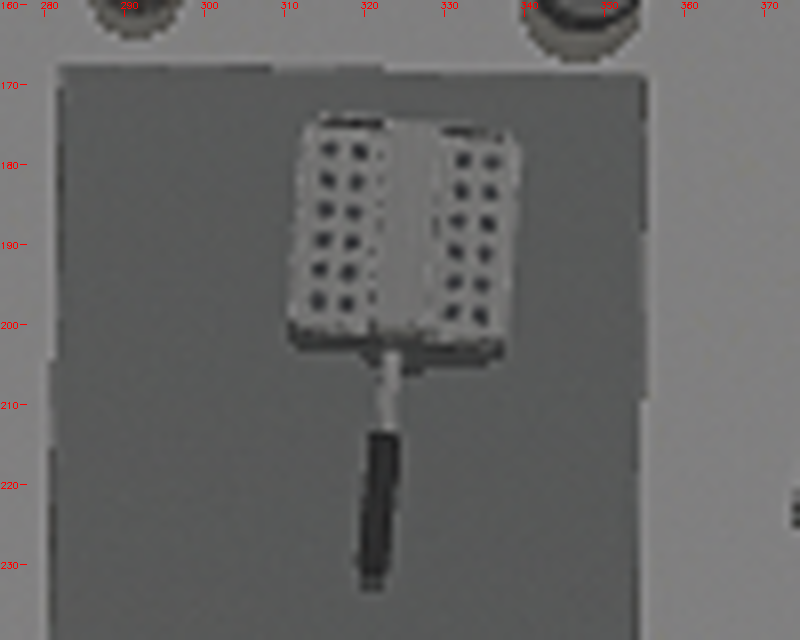

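View pics/t_rail.png

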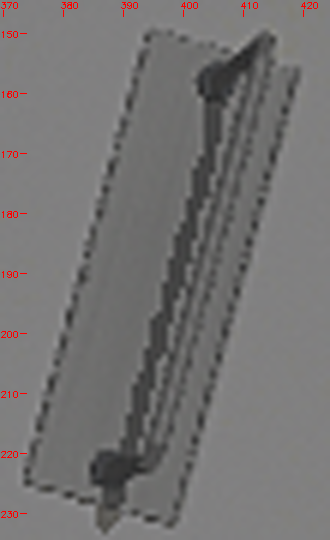

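View pics/t_cam.png

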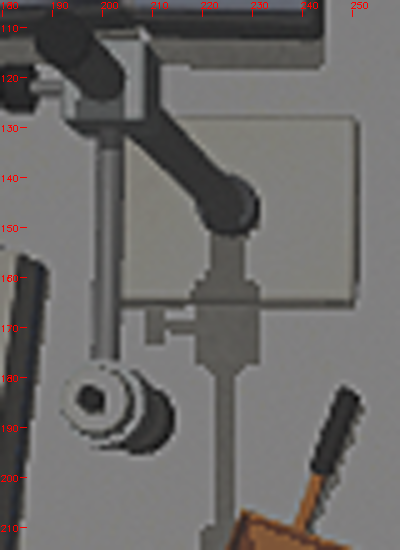

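View pics/s_tray.png

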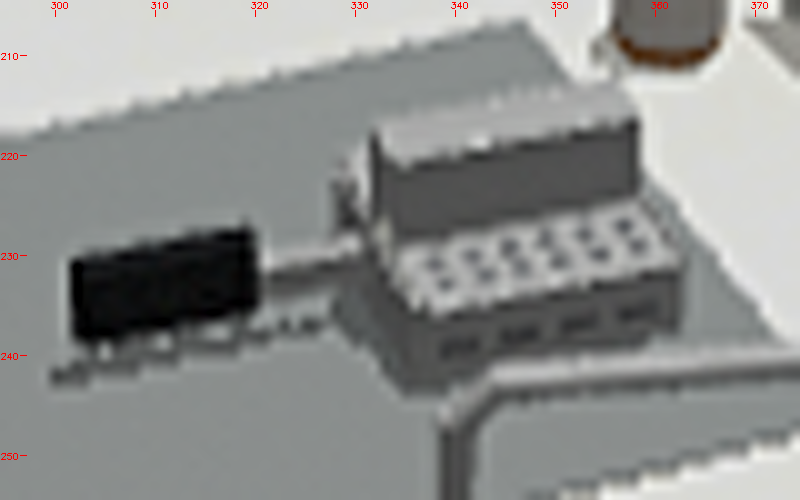

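View pics/s_rail.png

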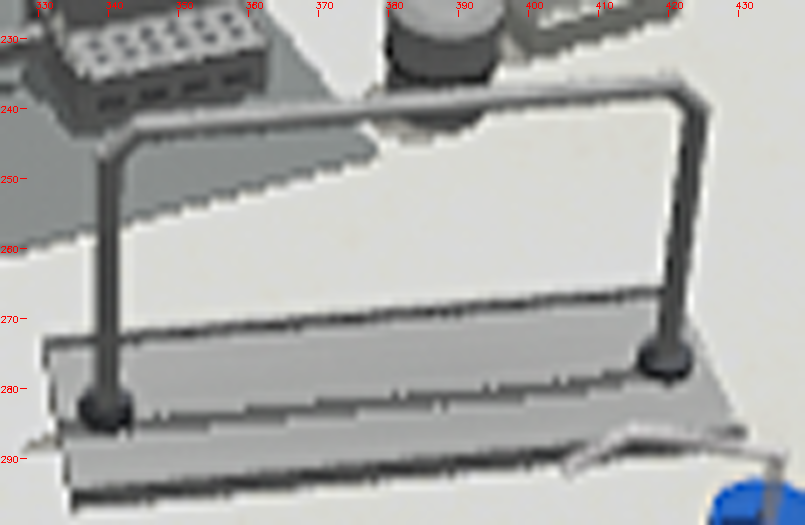

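View pics/s_cam.png

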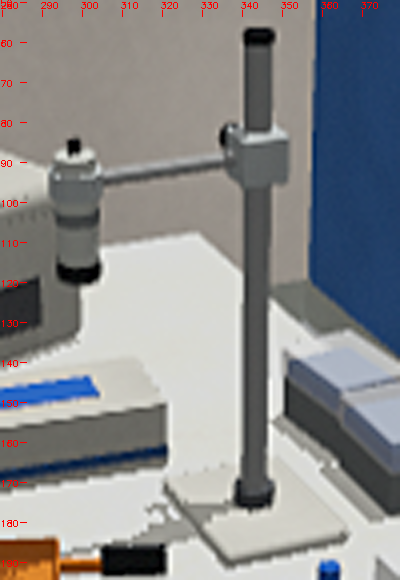

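```bash
cat > fit.py <<'E'
from h import *
def cs(x0,y0,s,p): p=np.array(p,float); return p/s+[x0,y0]-.5
def fit(model,obs,x0,free_z=False):
    # obs list (cam, localP, uv)
    def f(v):
        T=R.from_euler('z',v[2]).as_matrix(); r=[]
        for n,P,uv in obs: r+=list(proj(n,T@np.array(P,float)+[v[0],v[1],v[3] if free_z else model])[0]-uv)
        return r
    r=least_squares(f,x0,loss='soft_l1'); return r.x,np.array(f(r.x)).reshape(-1,2)
E
python3 - <<'E'
from fit import *
T=lambda x,y: cs(275,160,8,(x,y)); S=lambda x,y: cs(295,205,10,(x,y))
cov=[('top',(42,46,2),T(305,118)),('top',(42,-46,2),T(521,136)),('top',(-42,46,2),T(288,322)),('top',(-42,-46,2),T(508,342)),
('side',(-42,-12,36),S(393,168)),('side',(42,-12,36),S(637,122)),('side',(-42,12,36),S(374,128)),('side',(42,12,36),S(625,87)),
('side',(-42,-46,2),S(412,316)),('side',(42,-46,2),S(682,268))]
for fz in(0,1):
    v,r=fit(35,cov,[500,0,0,35][:3+fz],fz); print('cover',v,np.degrees(v[2])); print(r.round(1).tolist())
ha=[('top',(30,6,16),T(369,432)),('top',(30,-6,16),T(401,432)),('top',(-30,6,16),T(358,576)),('top',(-30,-6,16),T(386,576)),
('side',(-30,-6,16),S(72,263)),('side',(30,-6,16),S(259,230)),('side',(-30,-6,-16),S(75,342)),('side',(30,-6,-16),S(259,306))]
v,r=fit(30,ha,[400,0,0]);print('handle',v,np.degrees(v[2]));print(r.round(1).tolist())
c,s=np.cos(v[2]),np.sin(v[2]); print('tray centre from handle',v[0]+115*c,v[1]+115*s)
# rail
print('lens',tri((299,117.7),(207.3,188)))
U=lambda x,y: cs(370,145,6,(x,y)); W=lambda x,y: cs(325,225,7,(x,y))
a=[ray_z('top',U(*p),10) for p in((212,80),(108,468))]; b=[ray_z('side',W(*p),5) for p in((105,412),(665,362))]
print('feet',a,b, np.mean(a,0),np.mean(b,0),[np.linalg.norm(q[0]-q[1]) for q in(a,b)],[np.degrees(np.arctan2(*(q[0]-q[1])[[1,0]])) for q in(a,b)])
l=[ray_z('side',W(*p),150) for p in((150,126),(640,90),(105,145),(703,100))];print(l,np.degrees(np.arctan2(*(l[1]-l[0])[[1,0]])))
l=[ray_z('top',U(*p),150) for p in((240,110),(160,420))];print(l,np.degrees(np.arctan2(*(l[0]-l[1])[[1,0]])))
E
```

```text
cover [ 5.92012105e+02 -2.53173936e+01 -8.49579534e-02] -4.867732165189203
[[0.2, 0.8], [0.5, 1.3], [-0.2, 0.1], [-0.3, 0.4], [0.3, -0.2], [1.1, -0.2], [-0.1, -0.4], [-0.3, -0.7], [1.7, -0.1], [0.0, -0.1]]
cover [ 5.92461807e+02 -2.45302238e+01 -8.45942773e-02  3.33700099e+01] -4.846895061186215
[[-0.0, 0.7], [0.3, 1.2], [-0.4, 0.0], [-0.6, 0.3], [0.3, 0.0], [1.1, 0.0], [-0.1, -0.1], [-0.3, -0.5], [1.8, 0.2], [0.0, 0.1]]
handle [ 4.78431231e+02 -1.31562149e+01 -8.00930447e-02] -4.588993431777104
[[-0.4, -0.1], [-0.8, 0.3], [-0.8, -0.0], [-0.7, 0.3], [0.4, 1.0], [0.1, 0.9], [0.5, 1.3], [0.3, 1.4]]
tray centre from handle 593.0625719561801 -22.357070628051076
lens (array([563.40002948, 314.11229406, 283.41576844]), array([ 0.75435507, -0.04896179, -0.19257857,  0.57898667]))
feet [array([ 705.8974345 , -297.20838361,   10.        ]), array([ 483.32724488, -239.05411497,   10.        ])] [array([ 482.15964228, -234.95857719,    5.        ]), array([ 705.96577605, -294.32222568,    5.        ])] [ 594.61233969 -268.13124929   10.        ] [ 594.06270917 -264.64040144    5.        ] [np.float64(230.0421880119029), np.float64(231.5453050179568)] [np.float64(-14.643161767240159), np.float64(165.14461179719086)]
[array([ 497.02066977, -241.65509102,  150.        ]), array([ 680.00292768, -292.60094891,  150.        ]), array([ 476.67664573, -245.88306869,  150.        ]), array([ 698.88901402, -307.22607405,  150.        ])] -15.558247975402285
[array([ 667.49666351, -285.805352  ,  150.        ]), array([ 504.70828717, -244.72934425,  150.        ])] -14.161693876015818
```

The steel tray under the perforated cover is at top (325,190), side (345,225), with its handle at top (321,224). It lies on the grey mat. The orange trays at top (236,222) and (437,283) and the pink one at (200,279) are look-alikes, and the enlarged crops confirm the steel one. The rail bar runs from top (409,163) to (396,215). The camera nose is at top (207,188), side (299,118).

```bash
cat > go.py <<'E'
import sys
from h import *
def go(x,y,z,yaw,roll=180,pitch=0):
    o=get_obs(); T=R.from_euler('xyz',o['tcp_rot'])
    G=R.from_euler('xyz',[roll,pitch,yaw],degrees=True)
    d=T.inv().apply(np.array([x,y,z])-o['tool_pos']); r=(T.inv()*G).as_rotvec(degrees=True)
    dg=G.inv().apply(np.array([x,y,z])-o['tool_pos'])
    print('t',round(o['time'],2),'pos',o['tool_pos'].round(1),'rpy',np.degrees(o['tcp_rot']).round(2),'F',o['contact_force'].round(1),'w',round(o['grip_width'],1))
    print('shift units now-frame',(d/20).round(2),'goal-frame',(dg/20).round(2),'turn units',(r/4).round(2))
if __name__=='__main__': go(*map(float,sys.argv[1:]))
E
python3 go.py 592 -25 200 -4.8; python3 - <<'E'
from h import *
for n,uv,z in(('top',(480,192),100),('top',(366,268),0),('top',(267,266),0),('top',(228,145),0),('side',(345,172),0)): print(uv,ray_z(n,uv,z).round())
E
```

```text
t 0.1 pos [ 155.5 -501.1  226.1] rpy [-1.7992e+02 -1.0000e-02  1.7240e+01] F [-0.7  0.4 -0.2] w 92.0
shift units now-frame [ 27.9  -16.27   1.33] goal-frame [ 19.76 -25.55   1.31] turn units [-0.02  0.    5.51]
(480, 192) [ 584. -525.  100.]
(366, 268) [ 328. -168.    0.]
(267, 266) [330. 167.   0.]
(228, 145) [741. 310.   0.]
(345, 172) [761. 362.   0.]
```

>>> step_arm(moves=[0.4, -0.3, 0, 0, 0, 0.7, -1, 0.8, -0.6, 0, 0, 0, 0.7, -1, 0.9, -0.6, 0, 0, 0, 0.7, -1, 0.9, -0.7, 0, 0, 0, 0.7, -1, 0.9, -0.7, 0, 0, 0, 0.7, -1, 0.9, -0.8, 0, 0, 0, 0.7, -1, 0.8, -0.8, 0, 0, 0, 0.7, -1, 0.8, -0.9, 0, 0, 0, 0.6, -1])

```text
time: 0.77
tool_pos: [272.2, -376.6, 222.6]
tcp_rot: [-3.135, 0.004, -0.108]
contact_force: [1.0, -0.0, 0.2]
grip_width: 91.8
```

```bash
python3 go.py 592 -25 200 -4.8
```

```text
t 0.77 pos [ 272.2 -376.6  222.6] rpy [-179.6     0.24   -6.2 ] F [ 1.  -0.   0.2] w 91.8
shift units now-frame [ 14.  -19.2   1.2] goal-frame [ 14.46 -18.86   1.13] turn units [-0.1   0.06 -0.35]
```

>>> step_arm(moves=[0.65, -0.85, 0, 0, 0, 0, -1, 0.65, -0.85, 0, 0, 0, -0.1, -1, 0.65, -0.85, 0, 0, 0, -0.1, -1, 0.65, -0.85, 0, 0, 0, -0.1, -1, 0.65, -0.85, 0, 0, 0, 0, -1, 0.65, -0.85, 0, 0, 0, 0, -1, 0.65, -0.85, 0, 0, 0, 0, -1, 0.65, -0.85, 0, 0, 0, 0, -1])

```text
time: 1.43
tool_pos: [393.1, -242.3, 220.9]
tcp_rot: [-3.13, 0.008, -0.089]
contact_force: [0.9, 0.3, 0.6]
grip_width: 91.9
```

>>> step_arm(moves=[0.65, -0.85, 0, 0, 0, 0, -1, 0.65, -0.85, 0, 0, 0, 0, -1, 0.65, -0.85, 0, 0, 0, 0, -1, 0.65, -0.85, 0, 0, 0, 0, -1, 0.65, -0.85, 0, 0, 0, 0, -0.5, 0.65, -0.85, 0, 0, 0, 0, -0.5, 0.65, -0.85, 0, 0, 0, 0, -0.5, 0.65, -0.85, 0, 0, 0, 0, -0.5])

```text
time: 2.1
tool_pos: [512.2, -107.5, 218.9]
tcp_rot: [-3.128, 0.014, -0.089]
contact_force: [0.4, -0.5, 0.4]
grip_width: 71.0
```

```bash
python3 go.py 592 -25 200 -4.8
```

```text
t 2.1 pos [ 512.2 -107.5  218.9] rpy [-179.2     0.81   -5.08] F [ 0.4 -0.5  0.4] w 71.0
shift units now-frame [ 3.62 -4.45  0.96] goal-frame [ 3.63 -4.45  0.95] turn units [-0.2   0.2  -0.07]
```

>>> step_arm(moves=[0.6, -0.75, 0.4, -0.1, 0.1, 0, -0.3, 0.6, -0.75, 0.4, -0.1, 0.1, 0, -0.3, 0.6, -0.75, 0.4, 0, 0, 0, -0.3, 0.6, -0.75, 0.4, 0, 0, 0, -0.3, 0.6, -0.75, 0.4, 0, 0, 0, -0.3, 0.4, -0.4, 0.4, 0, 0, 0, -0.3, 0.2, -0.2, 0.3, 0, 0, 0, -0.3, 0, 0, 0, 0, 0, 0, -0.3])

```text
time: 2.77
tool_pos: [595.6, -18.9, 159.1]
tcp_rot: [-3.142, 0.004, -0.084]
contact_force: [-0.9, 0.2, 0.1]
grip_width: 59.6
```

```bash
python3 go.py 592 -24.5 43 -4.8; python3 - <<'E'
from h import *
s=capture('side');t=capture('top')
crop(t,275,150,375,225,8,'pics/t1.png');crop(s,285,160,385,235,8,'pics/s1.png')
E
```

```text
t 2.77 pos [595.6 -18.9 159.1] rpy [-180.      0.24   -4.82] F [-0.9  0.2  0.1] w 59.6
shift units now-frame [-0.13  0.29  5.81] goal-frame [-0.16  0.29  5.81] turn units [-0.    0.06 -0.01]
```

View pics/s1.png

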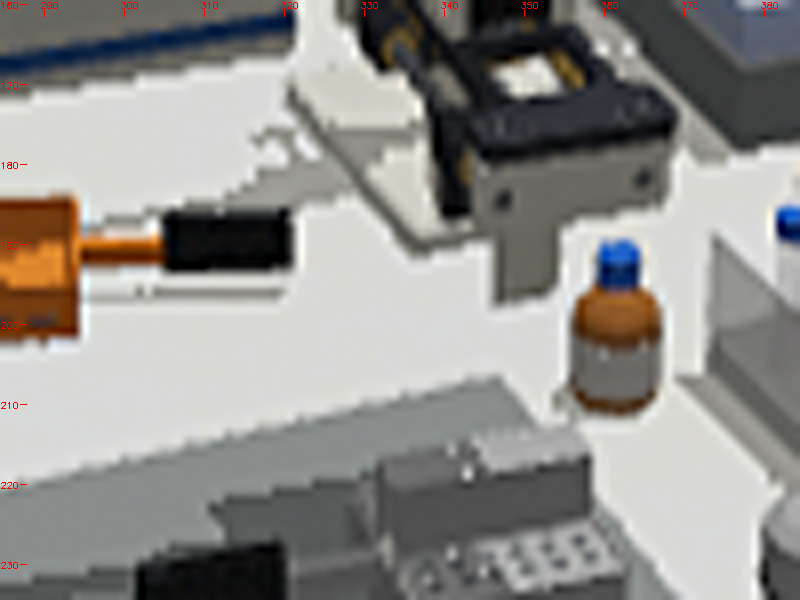

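View pics/t1.png

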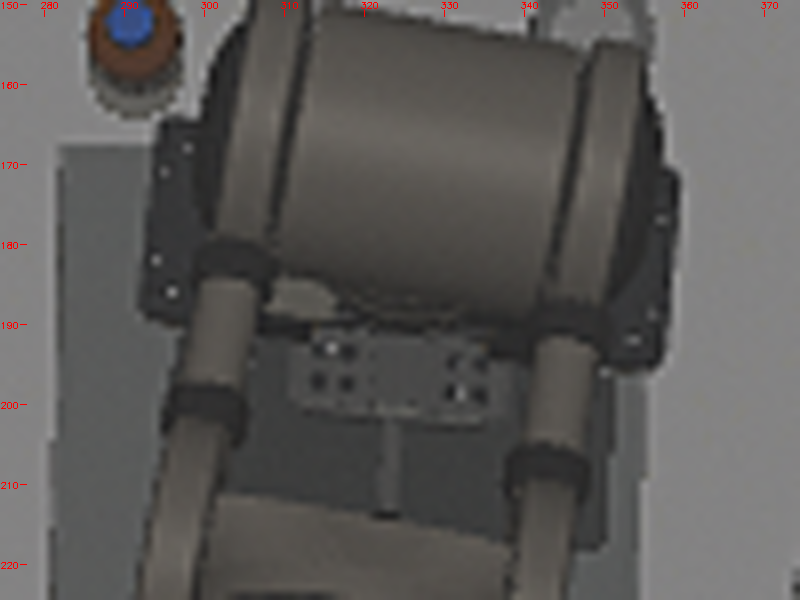

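```bash
python3 - <<'E'
from h import *
o=get_obs();T=R.from_euler('xyz',o['tcp_rot'])
for w in(9.5,-9.5): print(proj('side',T.apply([w,48.8,0])+o['tool_pos']))
from fit import cs
print(cs(285,160,8,(495,302)),cs(285,160,8,(557,291)))
E
```

```text
[[354.44022209 199.18005378]]
[[348.46425622 200.19328928]]
[346.375 197.25 ] [354.125 195.875]
```

>>> step_arm(moves=[-0.1, 0.3, 0.6, 0, 0, 0, -0.3, -0.1, 0, 0.9, 0, 0, 0, -0.3, 0, 0, 1, 0, 0, 0, -0.3, 0, 0, 0.9, 0, 0, 0, -0.3, 0, 0, 0.8, 0, 0, 0, -0.2, 0, 0, 0.6, 0, 0, 0, 0, 0, 0, 0.3, 0, 0, 0, 0.1, 0, 0, 0, 0, 0, 0, 0.2])

```text
time: 3.53
tool_pos: [590.6, -34.4, 62.3]
tcp_rot: [3.138, -0.008, -0.093]
contact_force: [0.4, 2.1, -0.7]
grip_width: 39.9
```

```bash
python3 go.py 592 -24.5 43 -4.8; python3 - <<'E'
from h import *
s=capture('side')
crop(s,300,180,380,240,10,'pics/s2.png')
E
```

```text
t 3.53 pos [590.6 -34.4  62.3] rpy [179.82  -0.48  -5.35] F [ 0.4  2.1 -0.7] w 39.9
shift units now-frame [ 0.02 -0.5   0.97] goal-frame [ 0.03 -0.5   0.97] turn units [ 0.05 -0.12 -0.14]
```

View pics/s2.png

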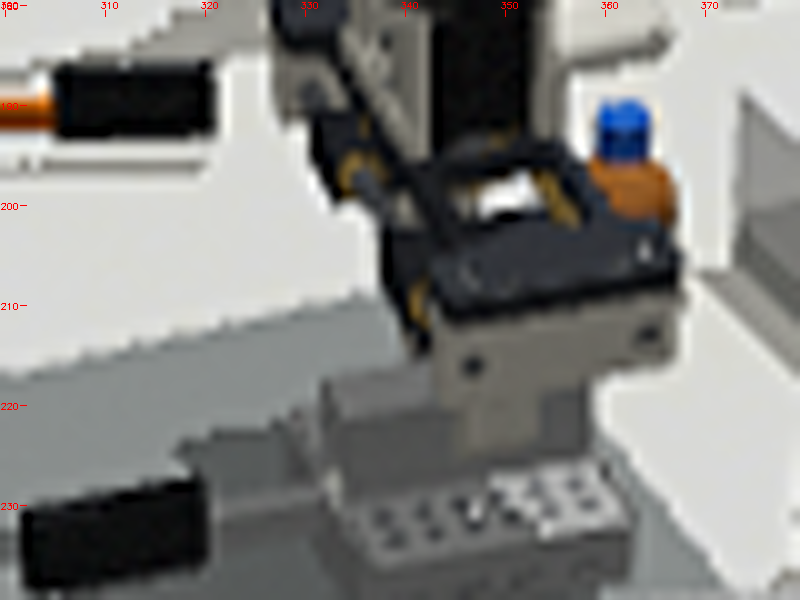

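>>> step_arm(moves=[0, 0, 0, 0, 0, 0, -0.4, 0, 0, 0, 0, 0, 0, -0.4])

```text
time: 3.75
tool_pos: [591.6, -35.3, 64.9]
tcp_rot: [3.138, -0.012, -0.094]
contact_force: [-0.0, 0.1, 0.2]
grip_width: 47.2
```

```bash
python3 go.py 592 -24.5 60 -4.8
```

```text
t 3.75 pos [591.6 -35.3  64.9] rpy [179.78  -0.67  -5.38] F [-0.   0.1  0.2] w 47.2
shift units now-frame [-0.03 -0.54  0.24] goal-frame [-0.03 -0.54  0.25] turn units [ 0.06 -0.17 -0.15]
```

>>> step_arm(moves=[0, -0.3, 0, 0.05, -0.15, -0.15, -0.3, 0, -0.3, 0, 0, 0, 0, -0.3])

```text
time: 3.92
tool_pos: [593.6, -24.1, 66.9]
tcp_rot: [3.141, -0.004, -0.084]
contact_force: [-0.0, -0.4, 1.4]
grip_width: 58.1
```

```bash
python3 go.py 592 -24.5 44 -4.8
```

```text
t 3.92 pos [593.6 -24.1  66.9] rpy [179.96  -0.2   -4.82] F [-0.  -0.4  1.4] w 58.1
shift units now-frame [-0.08  0.03  1.14] goal-frame [-0.08  0.03  1.14] turn units [ 0.01 -0.05 -0.  ]
```

>>> step_arm(moves=[-0.1, 0, 0.4, 0, -0.05, 0, -0.2, 0, 0, 0.4, 0, 0, 0, -0.1, 0, 0, 0.3, 0, 0, 0, 0])

```text
time: 4.17
tool_pos: [593.4, -22.1, 45.8]
tcp_rot: [3.141, -0.005, -0.082]
contact_force: [-0.2, 0.3, -0.5]
grip_width: 47.8
```

```bash
python3 go.py 592 -24.5 44 -4.8
```

```text
t 4.17 pos [593.4 -22.1  45.8] rpy [179.95  -0.28  -4.68] F [-0.2  0.3 -0.5] w 47.8
shift units now-frame [-0.06  0.13  0.09] goal-frame [-0.06  0.13  0.09] turn units [ 0.01 -0.07  0.03]
```

>>> step_arm(moves=[-0.05, 0.1, 0.1, 0, -0.05, 0, 0.1, 0, 0, 0, 0, 0, 0, 0.3, 0, 0, 0, 0, 0, 0, 0.35])

```text
time: 4.42
tool_pos: [590.5, -23.7, 40.5]
tcp_rot: [3.141, 0.004, -0.081]
contact_force: [0.1, -0.1, -0.3]
grip_width: 33.0
```

```bash
python3 go.py 592 -24.5 44 -4.8; python3 - <<'E'
from h import *
s=capture('side')
crop(s,300,180,380,240,10,'pics/s3.png')
E
```

```text
t 4.42 pos [590.5 -23.7  40.5] rpy [179.96   0.22  -4.65] F [ 0.1 -0.1 -0.3] w 33.0
shift units now-frame [ 0.08  0.03 -0.17] goal-frame [ 0.08  0.03 -0.17] turn units [0.01 0.06 0.04]
```

View pics/s3.png

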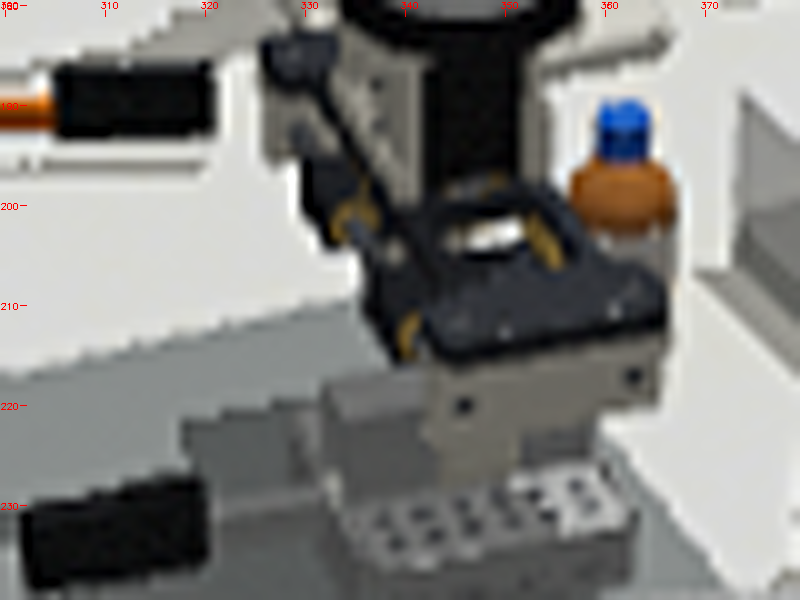

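The fingers straddle the fold at side (348,226), clear of the wings, with no force. I'll close on it.

>>> step_arm(moves=[0, 0, -0.15, 0, 0, 0, 0.4, 0, 0, 0, 0, 0, 0, 0.45, 0, 0, 0, 0, 0, 0, 1, 0, 0, 0, 0, 0, 0, 1])

```text
time: 4.8
tool_pos: [590.7, -24.4, 44.3]
tcp_rot: [3.141, 0.003, -0.082]
contact_force: [0.0, -0.9, -1.0]
grip_width: 23.5
```

```bash
python3 go.py 592 -24.5 190 -4.8
```

```text
t 4.8 pos [590.7 -24.4  44.3] rpy [179.94   0.18  -4.69] F [ 0.  -0.9 -1. ] w 23.5
shift units now-frame [ 0.04  0.01 -7.29] goal-frame [ 0.06 -0.   -7.29] turn units [0.02 0.05 0.03]
```

>>> step_arm(moves=[0, 0, -0.1, 0, 0, 0, 1, 0, 0, -0.2, 0, 0, 0, 1, 0, 0, -0.3, 0, 0, 0, 1, 0, 0, -0.4, 0, 0, 0, 1, 0, 0, -0.5, 0, 0, 0, 1, 0, 0, -0.6, 0, 0, 0, 1, 0, 0, -0.7, 0, 0, 0, 1, 0, 0, -0.7, 0, 0, 0, 1])

```text
time: 5.47
tool_pos: [589.1, -23.8, 118.1]
tcp_rot: [3.141, 0.009, -0.082]
contact_force: [-0.5, -0.8, -1.9]
grip_width: 23.6
```

>>> step_arm(moves=[0, 0, -0.7, 0, 0, 0, 1, 0, 0, -0.7, 0, 0, 0, 1, 0, 0, -0.7, 0, 0, 0, 1, 0, 0, -0.6, 0, 0, 0, 1, 0, 0, -0.5, 0, 0, 0, 1, 0, 0, -0.3, 0, 0, 0, 1])

```text
time: 5.97
tool_pos: [590.6, -23.7, 200.9]
tcp_rot: [3.141, -0.001, -0.081]
contact_force: [0.3, 0.4, -1.3]
grip_width: 24.1
```

```bash
python3 go.py 594 -267.3 195 -14.7; python3 - <<'E'
from h import *
s=capture('side')
crop(s,280,130,400,250,5,'pics/s4.png')
E
```

```text
t 5.97 pos [590.6 -23.7 200.9] rpy [ 1.7995e+02 -6.0000e-02 -4.6600e+00] F [ 0.3  0.4 -1.3] w 24.1
shift units now-frame [ 1.16 12.13  0.31] goal-frame [ 3.26 11.74  0.3 ] turn units [ 0.01 -0.02  2.51]
```

View pics/s4.png

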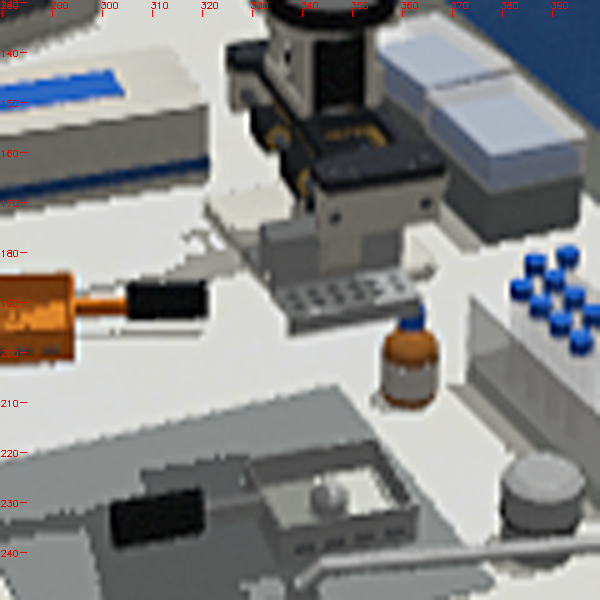

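>>> step_arm(moves=[0, 0.3, 0, 0, 0, 0.1, 1, 0, 0.5, 0, 0, 0, 0.2, 1, 0.1, 0.7, 0, 0, 0, 0.2, 1, 0.1, 0.8, 0, 0, 0, 0.2, 1, 0.2, 0.8, 0, 0, 0, 0.2, 1, 0.2, 0.8, 0, 0, 0, 0.2, 1, 0.2, 0.8, 0, 0, 0, 0.2, 1, 0.2, 0.8, 0, 0, 0, 0.2, 1])

```text
time: 6.68
tool_pos: [593.4, -144.2, 198.9]
tcp_rot: [3.141, 0.003, -0.194]
contact_force: [0.1, -0.3, -1.4]
grip_width: 23.9
```

```bash
python3 go.py 594 -267.3 195 -14.7
```

```text
t 6.68 pos [ 593.4 -144.2  198.9] rpy [179.96   0.2  -11.12] F [ 0.1 -0.3 -1.4] w 23.9
shift units now-frame [1.21 6.03 0.19] goal-frame [1.59 5.95 0.19] turn units [0.01 0.05 0.9 ]
```

>>> step_arm(moves=[0.2, 0.9, 0, 0, 0, 0.2, 1, 0.2, 0.9, 0, 0, 0, 0.2, 1, 0.2, 0.9, 0, 0, 0, 0.2, 1, 0.2, 0.8, 0, 0, 0, 0.1, 1, 0.2, 0.7, 0, 0, 0, 0.1, 1, 0.2, 0.5, 0, 0, 0, 0, 1, 0.1, 0.3, 0, 0, 0, 0, 1, 0, 0, 0, 0, 0, 0, 1])

```text
time: 7.35
tool_pos: [589.9, -266.6, 190.8]
tcp_rot: [3.14, 0.016, -0.27]
contact_force: [0.2, -0.3, -1.3]
grip_width: 23.7
```

```bash
python3 go.py 594 -267.3 195 -14.7; python3 - <<'E'
from h import *
s=capture('side');t=capture('top')
crop(s,320,180,440,300,5,'pics/s5.png');crop(t,350,140,450,240,6,'pics/t5.png')
E
```

```text
t 7.35 pos [ 589.9 -266.6  190.8] rpy [179.94   0.9  -15.45] F [ 0.2 -0.3 -1.3] w 23.7
shift units now-frame [ 0.2  -0.02 -0.21] goal-frame [ 0.21 -0.02 -0.21] turn units [ 0.01  0.22 -0.19]
```

View pics/s5.png

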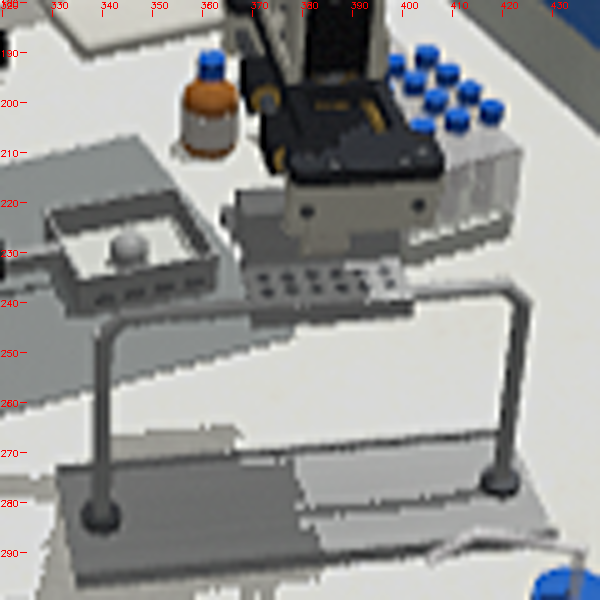

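View pics/t5.png

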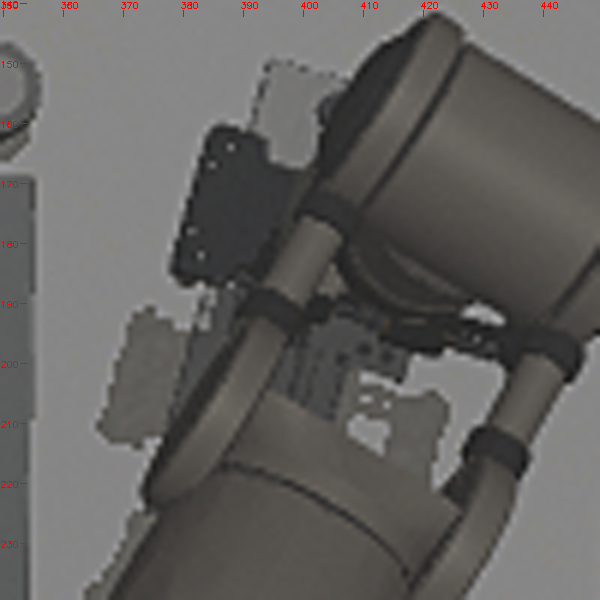

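```bash
python3 - <<'E'
from fit import *
S=lambda x,y: cs(320,180,5,(x,y))
obs=[('side',(-42,-46,2),S(249,304)),('side',(42,-46,2),S(414,300)),('side',(-42,-46,2),S(249,304))]
o=get_obs(); T=R.from_euler('xyz',o['tcp_rot']); org=T.apply([1,0,9.3])+o['tool_pos']; M=R.from_euler('z',o['tcp_rot'][2])
print(org)
for p in((-42,-46,2),(42,-46,2),(-42,-46,-10),(42,-46,-10),(-42,-12,36)): print(p,((proj('side',M.apply(p)+org)[0]-[320,180]+.5)*5).round(1))
# bar prediction
Rr=R.from_euler('z',-14.7,degrees=True)
for x in(-103,-60,60,103): print(x,((proj('side',Rr.apply([x,0,0])+[594,-267.3,150])[0]-[320,180]+.5)*5).round(1))
# top pics coordinate of bar
for x in(-103,103): print(x,((proj('top',Rr.apply([x,0,0])+[594,-267.3,150])[0]-[370,145]+.5)*6).round(1))
E
python3 - <<'E'
import cv2
i=cv2.imread('pics/s5.png'); cv2.imwrite('pics/s5z.png',cv2.resize(i[170:370,200:480],None,fx=2.8,fy=2.8,interpolation=cv2.INTER_CUBIC))
E
```

```text
[ 590.90595125 -265.01888342  181.69239025]
(-42, -46, 2) [251.9 306.4]
(42, -46, 2) [413.5 294.2]
(-42, -46, -10) [250.9 325.2]
(42, -46, -10) [411.7 312.9]
(-42, -12, 36) [241.9 213.6]
-103 [127.2 315.6]
-60 [207. 309.]
60 [427.1 290.8]
103 [504.9 284.3]
-103 [153.  439.8]
103 [254.7  60.7]
```

View pics/s5z.png

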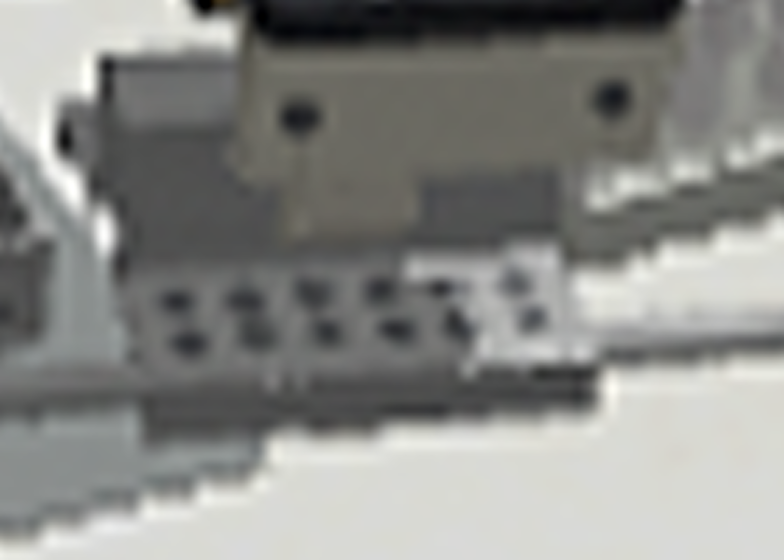

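```bash
python3 go.py 593 -267.5 174 -14.8
```

```text
t 7.45 pos [ 590.1 -264.8  191. ] rpy [179.97   0.91 -15.37] F [ 0.4  1.2 -1.3] w 23.8
shift units now-frame [0.19 0.09 0.85] goal-frame [0.18 0.09 0.85] turn units [ 0.01  0.23 -0.14]
```

>>> step_arm(moves=[0.1, 0.1, 0.2, 0, 0.2, -0.15, 1, 0.05, 0, 0.3, 0, 0, 0, 1, 0, 0, 0.2, 0, 0, 0, 1, 0, 0, 0, 0, 0, 0, 1])

```text
time: 7.78
tool_pos: [593.3, -263.7, 176.7]
tcp_rot: [-3.141, 0.002, -0.254]
contact_force: [0.6, -0.1, -1.9]
grip_width: 24.1
```

```bash
python3 go.py 593 -267.5 174 -14.8; python3 - <<'E'
from h import *
s=capture('side')
crop(s,325,205,435,275,7,'pics/s6.png')
E
```

```text
t 7.78 pos [ 593.3 -263.7  176.7] rpy [-1.7995e+02  1.0000e-01 -1.4540e+01] F [ 0.6 -0.1 -1.9] w 24.1
shift units now-frame [0.04 0.19 0.14] goal-frame [0.04 0.19 0.14] turn units [-0.01  0.02  0.07]
```

View pics/s6.png

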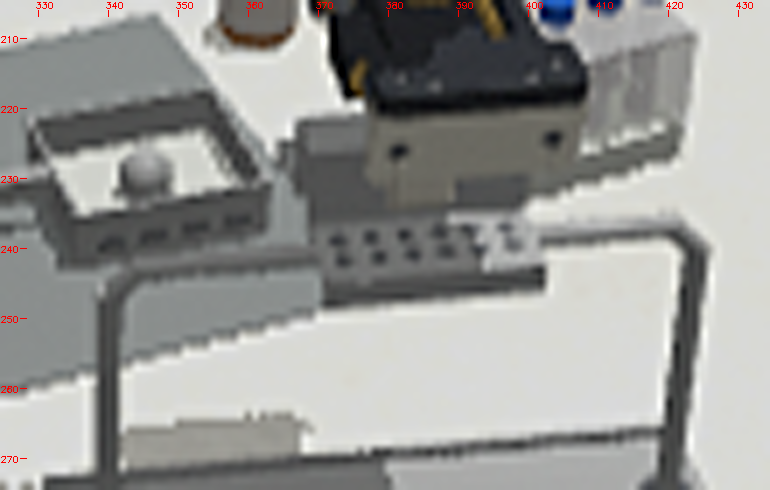

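>>> step_arm(moves=[0, 0.2, 0.2, 0, 0, 0, 1, 0, 0, 0.2, 0, 0, 0, 1, 0, 0, 0.1, 0, 0, 0, 1, 0, 0, 0, 0, 0, 0, 1])

```text
time: 8.17
tool_pos: [592.8, -266.8, 166.6]
tcp_rot: [-3.141, 0.001, -0.252]
contact_force: [-0.4, -0.6, -1.3]
grip_width: 23.4
```

```bash
python3 go.py 593 -267.5 160 -14.8; python3 - <<'E'
from h import *
s=capture('side')
crop(s,325,205,435,275,7,'pics/s7.png')
for i in range(3):
    print(get_obs()['tool_pos'].round(1)); capture('top')
E
```

```text
t 8.17 pos [ 592.8 -266.8  166.6] rpy [-1.7996e+02  6.0000e-02 -1.4450e+01] F [-0.4 -0.6 -1.3] w 23.4
shift units now-frame [0.02 0.03 0.33] goal-frame [0.02 0.03 0.33] turn units [-0.01  0.01  0.09]
[ 592.8 -266.8  166.8]
[ 592.9 -266.9  167.1]
[ 593.  -266.9  167.3]
```

View pics/s7.png

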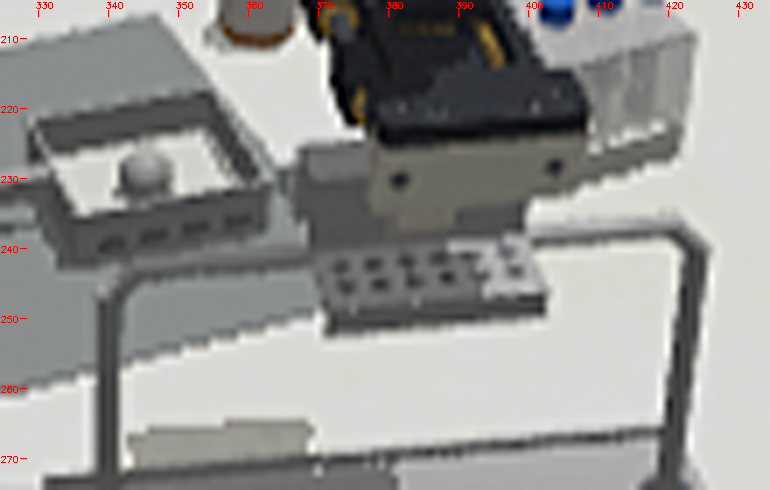

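```bash
python3 - <<'E'
from h import *
s=capture('side'); g=s.mean(2)
cv2.imwrite('pics/raw7.png',s[:,:,::-1])
for x in(343,347,352,357,362,366,404,408,412,416): print(x,g[232:252,x].astype(int))
Rr=R.from_euler('z',-14.7,degrees=True)
for x in range(-103,104,20): print(x,proj('side',Rr.apply([x,0,0])+[594,-267.3,150])[0].round(2),proj('side',Rr.apply([x,0,5])+[594,-267.3,150])[0].round(2))
E
python3 - <<'E'
import cv2
i=cv2.imread('pics/raw7.png'); cv2.imwrite('pics/raw7z.png',cv2.resize(i[222:254,360:410],None,fx=16,fy=16,interpolation=cv2.INTER_CUBIC))
E
```

```text
343 [ 71 107 117  71  78  81  82  82  79  81  94 104  95  79  85 127 151 149
 147 146]
347 [ 95 118  73  79  80  76  59  67  83 103 119  99  73 110 144 141 140 141
 140 140]
352 [173  60  76  81  76  57  65  80  96 122 108  85 102 145 142 140 140 141
 139 141]
357 [ 61  77  82  75  56  67  80 103 133 116 101  87 122 144 141 140 140 140
 140 140]
362 [ 75  77  80  78  76  75 108 143 122 112  92  82 121 142 140 140 140 141
 133 118]
366 [112 123 121 146 144 142 142 134 110 105  85 111 145 140 141 139 141 131
 150 205]
404 [ 99 175 223 219 209 162 139  95 170 223 214 216 217 221 225 226 226 223
 220 216]
408 [230 220 216 213 199 175 119 104 187 222 215 214 214 212 211 213 214 214
 214 214]
412 [216 215 216 211 189 168  99 158 226 215 214 213 212 212 212 213 215 214
 216 215]
416 [214 216 216 205 163 144  96 171 224 213 212 214 214 213 213 215 213 214
 215 215]
-103 [344.94 242.63] [344.96 241.12]
-83 [352.38 242.01] [352.42 240.51]
-63 [359.8 241.4] [359.85 239.89]
-43 [367.19 240.78] [367.26 239.28]
-23 [374.56 240.17] [374.65 238.67]
-3 [381.91 239.56] [382.01 238.07]
17 [389.24 238.96] [389.35 237.46]
37 [396.54 238.35] [396.67 236.85]
57 [403.82 237.75] [403.97 236.25]
77 [411.08 237.15] [411.24 235.65]
97 [418.32 236.55] [418.5  235.05]
```

View pics/raw7z.png

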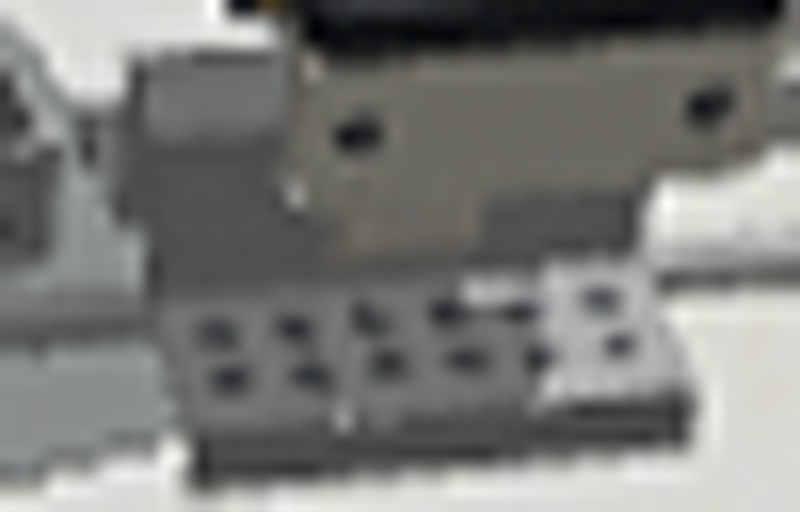

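```bash
python3 - <<'E'
from h import *
t=cv2.imread('pics/top0.png'); g=t.mean(2)
for y in(165,175,185,190,195,205,213): print(y,g[y,385:418].astype(int))
Rr=R.from_euler('z',-14.7,degrees=True)
for x in range(-103,104,20): print(x,proj('top',Rr.apply([x,0,0])+[594,-267.3,150])[0].round(2))
crop(t[:,:,::-1],380,170,420,210,14,'pics/tb.png')
E
```

```text
165 [127 128 128 129 134  71  97 114 112 110 112 111 111 109 111 109 109 112
 114  66  71  66 117 114  75 100  97  78 112 111 108  89  86]
175 [129 133 106 111 114 111 110 111 111 109 108 109 108 105 109 108 116  66
  69  67 116  62  87 107  81 109 111 108 108  95 129 129 129]
185 [ 87 112 111 109 108 111 109 108 108 106 105 106 109 111  67  68  68 118
  92  85 118  88 112 109 108 105  53 113 130 129 128 128 128]
190 [112 110 108 109 110 109 108 109 107 105 107 107 113  67  67  69 115  69
  96 106  75 109 110 104 107  85 127 130 126 127 128 127 127]
195 [110 108 110 110 110 108 107 107 105 108 108 114  67  66 118 113  77 114
  88  91 110 109 105  85 114 132 130 129 128 128 128 129 128]
205 [111 108 109 107 107 107 108 108 114  67  66 117 117  74  98 104  66 112
 108 105 109  85 126 128 127 128 129 128 128 128 128 128 128]
213 [110 109 108 108 110 110 116  68  70  66 118  73 105  91  94 111 109 109
  89 108 133 130 128 128 127 127 126 126 127 129 127 127 128]
-103 [395.01 217.8 ]
-83 [396.67 211.62]
-63 [398.32 205.44]
-43 [399.97 199.28]
-23 [401.62 193.12]
-3 [403.27 186.98]
17 [404.92 180.85]
37 [406.56 174.73]
57 [408.19 168.63]
77 [409.83 162.53]
97 [411.46 156.44]
```

View pics/tb.png

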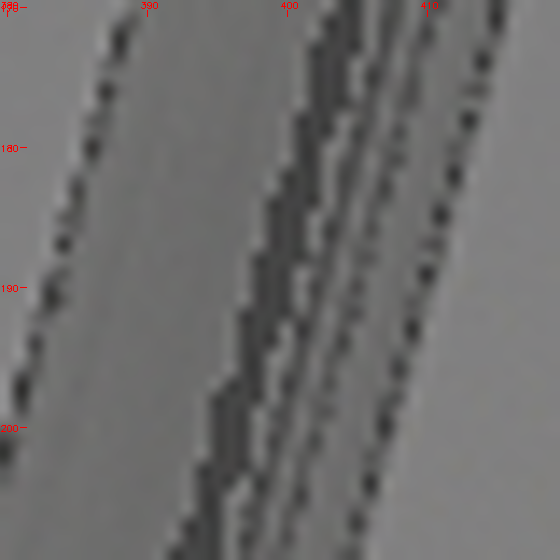

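>>> step_arm(moves=[0, 0.1, 0.15, 0, 0, 0.05, 1, 0, 0, 0.15, 0, 0, 0, 1, 0, 0, 0.15, 0, 0, 0, 1, 0, 0, 0.1, 0, 0, 0, 1])

```text
time: 8.75
tool_pos: [592.9, -269.5, 156.5]
tcp_rot: [3.141, -0.002, -0.256]
contact_force: [0.2, -1.3, -1.9]
grip_width: 24.0
```

```bash
python3 go.py 593 -269 131 -14.8
```

```text
t 8.75 pos [ 592.9 -269.5  156.5] rpy [ 1.7999e+02 -1.2000e-01 -1.4680e+01] F [ 0.2 -1.3 -1.9] w 24.0
shift units now-frame [-0.   -0.02  1.28] goal-frame [-0.   -0.02  1.28] turn units [ 0.   -0.03  0.03]
```

>>> step_arm(moves=[0, 0, 0.15, 0, 0, 0, 1, 0, 0, 0.15, 0, 0, 0, 1, 0, 0, 0.1, 0, 0, 0, 1])

```text
time: 9.0
tool_pos: [592.8, -269.4, 147.2]
tcp_rot: [-3.142, -0.001, -0.256]
contact_force: [0.7, 0.1, -2.3]
grip_width: 23.5
```

```bash
python3 go.py 593 -269 131 -14.8; python3 - <<'E'
from h import *
s=capture('side');crop(s,355,215,420,255,12,'pics/s8.png')
E
```

```text
t 9.0 pos [ 592.8 -269.4  147.2] rpy [-1.800e+02 -8.000e-02 -1.469e+01] F [ 0.7  0.1 -2.3] w 23.5
shift units now-frame [ 0.01 -0.02  0.81] goal-frame [ 0.01 -0.02  0.81] turn units [-0.   -0.02  0.03]
```

View pics/s8.png

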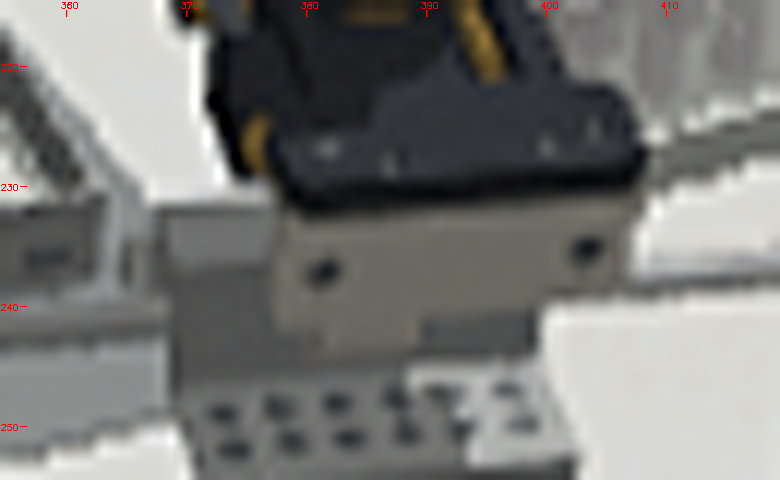

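The bar (side (362,241)) now runs into the fold and the wings are below it. There's no contact force, so I'll lower until it seats.

>>> step_arm(moves=[0, 0, 0.15, 0, 0, 0, 1, 0, 0, 0.15, 0, 0, 0, 1, 0, 0, 0.1, 0, 0, 0, 1, 0, 0, 0.1, 0, 0, 0, 1])

```text
time: 9.38
tool_pos: [592.8, -269.3, 136.0]
tcp_rot: [-3.141, -0.001, -0.256]
contact_force: [-0.5, 1.0, -2.0]
grip_width: 23.6
```

```bash
python3 go.py 593 -269 131 -14.8
```

```text
t 9.38 pos [ 592.8 -269.3  136. ] rpy [-1.7999e+02 -6.0000e-02 -1.4680e+01] F [-0.5  1.  -2. ] w 23.6
shift units now-frame [ 0.01 -0.02  0.25] goal-frame [ 0.01 -0.02  0.25] turn units [-0.   -0.02  0.03]
```

>>> step_arm(moves=[0, 0, 0.1, 0, 0, 0, 1, 0, 0, 0.1, 0, 0, 0, 1, 0, 0, 0.1, 0, 0, 0, 1])

```text
time: 9.63
tool_pos: [592.8, -269.3, 129.8]
tcp_rot: [-3.142, -0.001, -0.256]
contact_force: [-5.6, 3.7, 19.7]
grip_width: 24.0
```

```bash
python3 go.py 593 -269 131 -14.8
```

```text
t 9.63 pos [ 592.8 -269.3  129.8] rpy [-1.800e+02 -8.000e-02 -1.467e+01] F [-5.6  3.7 19.7] w 24.0
shift units now-frame [ 0.01 -0.02 -0.06] goal-frame [ 0.01 -0.02 -0.06] turn units [-0.   -0.02  0.03]
```

>>> step_arm(moves=[0, 0, -0.05, 0, 0, 0, 1, 0, 0, 0, 0, 0, 0, 0.4, 0, 0, 0, 0, 0, 0, 0.3, 0, 0, 0, 0, 0, 0, 0.2, 0, 0, 0, 0, 0, 0, 0, 0, 0, 0, 0, 0, 0, -0.3])

```text
time: 10.13
tool_pos: [593.5, -269.7, 131.9]
tcp_rot: [3.141, -0.004, -0.256]
contact_force: [0.3, -0.7, -0.1]
grip_width: 45.4
```

```bash
python3 go.py 593 -269 131 -14.8; python3 - <<'E'
from h import *
s=capture('side');crop(s,355,215,420,255,12,'pics/s9.png')
E
```

```text
t 10.13 pos [ 593.5 -269.7  131.9] rpy [179.96  -0.24 -14.67] F [ 0.3 -0.7 -0.1] w 45.4
shift units now-frame [-0.04 -0.03  0.04] goal-frame [-0.04 -0.03  0.04] turn units [ 0.01 -0.06  0.03]
```

View pics/s9.png

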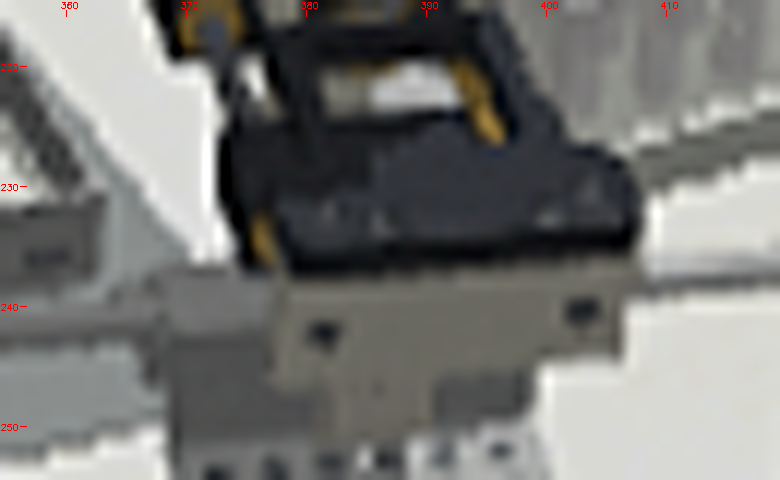

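Released: the cover stays up on the bar. I'll back straight up, opening no further.

>>> step_arm(moves=[0, 0, -0.2, 0, 0, 0, -0.3, 0, 0, -0.4, 0, 0, 0, -0.3, 0, 0, -0.6, 0, 0, 0, -0.3, 0, 0, -0.8, 0, 0, 0, -0.3, 0, 0, -0.8, 0, 0, 0, -0.3, 0, 0, -0.8, 0, 0, 0, -0.3, 0, 0, -0.5, 0, 0, 0, -0.3, 0, 0, 0, 0, 0, 0, -0.3])

```text
time: 10.85
tool_pos: [593.1, -269.5, 221.1]
tcp_rot: [3.141, -0.004, -0.256]
contact_force: [0.6, 0.3, 0.0]
grip_width: 59.6
```

```bash
python3 go.py 480 -13.5 230 -4.6; python3 - <<'E'
from h import *
s=capture('side');crop(s,290,205,430,295,5,'pics/s10.png')
E
```

```text
t 10.85 pos [ 593.1 -269.5  221.1] rpy [179.95  -0.25 -14.68] F [0.6 0.3 0. ] w 59.6
shift units now-frame [ -8.71 -10.95  -0.49] goal-frame [ -6.66 -12.31  -0.45] turn units [ 0.02 -0.06 -2.52]
```

View pics/s10.png

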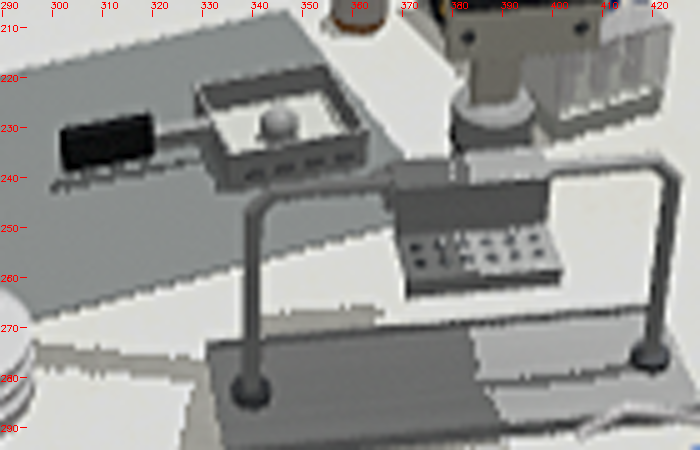

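The cover hangs level on the bar at side (385,248), and the ball is in its tray at (344,229). Next I'll move over the handle.

>>> step_arm(moves=[-0.3, -0.4, 0, 0, 0, -0.2, -0.3, -0.5, -0.7, 0, 0, 0, -0.3, -0.3, -0.6, -0.8, 0, 0, 0, -0.3, -0.3, -0.6, -0.8, 0, 0, 0, -0.3, -0.3, -0.6, -0.8, 0, 0, 0, -0.3, -0.3, -0.6, -0.8, 0, 0, 0, -0.3, -0.3, -0.6, -0.8, 0, 0, 0, -0.3, -0.3, -0.6, -0.8, 0, 0, 0, -0.2, -0.3])

```text
time: 11.57
tool_pos: [519.9, -130.2, 212.1]
tcp_rot: [-3.138, 0.008, -0.094]
contact_force: [0.3, 0.4, -0.8]
grip_width: 59.5
```

```bash
python3 go.py 480 -13.5 230 -4.6;
```

```text
t 11.57 pos [ 519.9 -130.2  212.1] rpy [-179.81    0.44   -5.39] F [ 0.3  0.4 -0.8] w 59.5
shift units now-frame [-2.54 -5.62 -0.86] goal-frame [-2.46 -5.65 -0.89] turn units [-0.05  0.11 -0.2 ]
```

>>> step_arm(moves=[-0.3, -0.7, 0, 0, 0.1, -0.1, -0.3, -0.3, -0.8, 0, 0, 0, -0.1, -0.3, -0.3, -0.8, 0, 0, 0, 0, -0.3, -0.2, -0.8, 0, 0, 0, 0, -0.3, -0.1, -0.7, 0, 0, 0, 0, -0.3, 0, -0.6, 0, 0, 0, 0, -0.3, 0, -0.4, 0.2, 0, 0, 0, -0.3, 0, -0.1, 0.4, 0, 0, 0, -0.3])

```text
time: 12.23
tool_pos: [492.2, -17.0, 195.2]
tcp_rot: [-3.134, 0.013, -0.069]
contact_force: [0.0, -0.6, 0.3]
grip_width: 59.8
```

```bash
python3 go.py 492 -16 100 -4.6;
```

```text
t 12.23 pos [492.2 -17.  195.2] rpy [-179.55    0.72   -3.94] F [ 0.  -0.6  0.3] w 59.8
shift units now-frame [ 0.05 -0.01  4.76] goal-frame [-0.01 -0.05  4.76] turn units [-0.11  0.18  0.16]
```

>>> step_arm(moves=[0, 0, 0.5, -0.1, 0.2, 0.15, -0.3, 0, 0, 0.9, 0, 0, 0, -0.3, 0, 0, 1, 0, 0, 0, -0.2, 0, 0, 1, 0, 0, 0, -0.1, 0, 0, 0.8, 0, 0, 0, 0, 0, 0, 0.5, 0, 0, 0, 0, 0, 0, 0.3, 0, 0, 0, 0, 0, 0, 0, 0, 0, 0, 0])

```text
time: 12.9
tool_pos: [485.9, -16.2, 82.3]
tcp_rot: [-3.141, 0.008, -0.076]
contact_force: [-0.0, -0.6, 0.1]
grip_width: 45.7
```

```bash
python3 go.py 492 -16 100 -4.6;python3 - <<'E'
from h import *
s=capture('side');crop(s,280,185,380,255,8,'pics/s11.png')
t=capture('top');crop(t,280,170,370,240,8,'pics/t11.png')
E
```

```text
t 12.9 pos [485.9 -16.2  82.3] rpy [-179.96    0.48   -4.35] F [-0.  -0.6  0.1] w 45.7
shift units now-frame [ 0.3  -0.03 -0.89] goal-frame [ 0.3  -0.03 -0.88] turn units [-0.01  0.12  0.06]
```

View pics/s11.png

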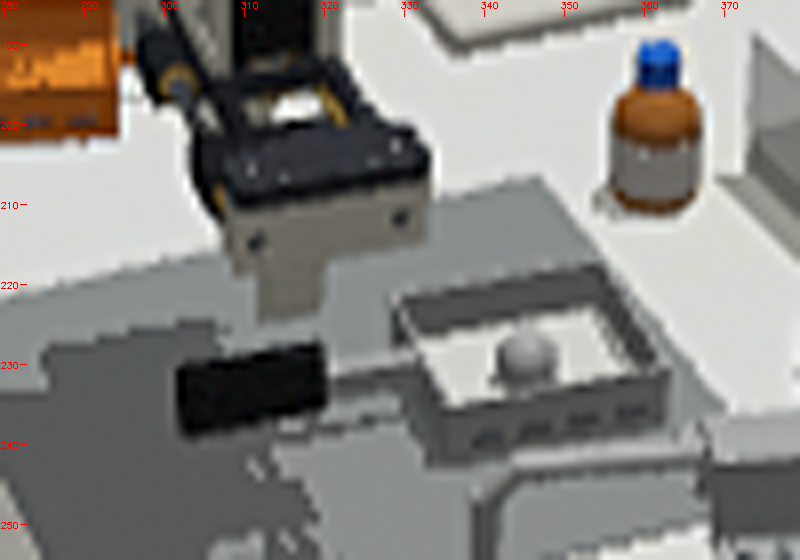

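View pics/t11.png

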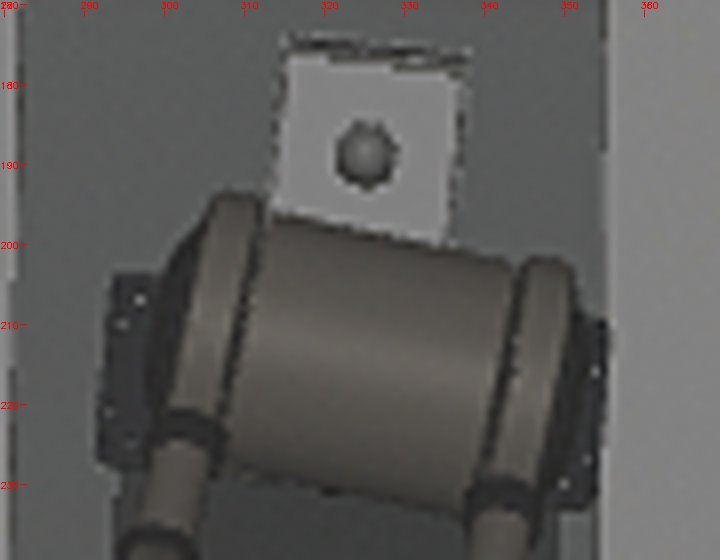

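```bash
python3 - <<'E'
from fit import *
b=ray_z('top',(325.25,188.9),20.5);print(b, ray_z('side',(345.1,229.5),20.5), tri((345.1,229.5),(325.25,188.9)))
T=lambda x,y: cs(280,170,8,(x,y))
for p in((283,40),(468,60)): print(ray_z('top',T(*p),35))
E
```

```text
[593.2870691  -25.66670529  20.5       ] [591.45077434 -24.51339115  20.5       ] (array([592.20551563, -25.27606647,  20.93220125]), array([ 0.31024691, -0.03239436, -0.11728953,  0.3044274 ]))
[639.85573624  10.22187182  35.        ]
[632.77305418 -67.5861605   35.        ]
```

>>> step_arm(moves=[0.3, 0, 0.4, 0, 0.1, 0.1, 0, 0, 0, 0.6, 0, 0, 0, 0, 0, 0, 0.6, 0, 0, 0, 0, 0, 0, 0.4, 0, 0, 0, 0, 0, 0, 0.2, 0, 0, 0, 0, 0, 0, 0.1, 0, 0, 0, 0])

```text
time: 13.5
tool_pos: [498.8, -18.0, 38.7]
tcp_rot: [3.141, -0.015, -0.085]
contact_force: [-0.3, 0.0, -0.2]
grip_width: 45.7
```

```bash
python3 go.py 491 -16.2 14 -4.8;
```

```text
t 13.5 pos [498.8 -18.   38.7] rpy [179.95  -0.84  -4.87] F [-0.3  0.  -0.2] w 45.7
shift units now-frame [-0.41 -0.06  1.23] goal-frame [-0.4  -0.06  1.24] turn units [ 0.01 -0.21 -0.02]
```

>>> step_arm(moves=[-0.2, -0.05, 0.2, 0, -0.15, 0, 0, -0.1, 0, 0.3, 0, 0, 0, 0, 0, 0, 0.2, 0, 0, 0, 0, 0, 0, 0.1, 0, 0, 0, 0, 0, 0, 0, 0, 0, 0, 0])

```text
time: 13.92
tool_pos: [493.3, -16.4, 21.8]
tcp_rot: [3.14, -0.005, -0.085]
contact_force: [0.0, 0.3, 0.5]
grip_width: 46.0
```

```bash
python3 go.py 491 -16.2 14 -4.8;python3 - <<'E'
from h import *
s=capture('side');crop(s,280,185,380,255,8,'pics/s12.png')
E
```

```text
t 13.92 pos [493.3 -16.4  21.8] rpy [179.94  -0.3   -4.87] F [0.  0.3 0.5] w 46.0
shift units now-frame [-0.12 -0.    0.39] goal-frame [-0.11 -0.    0.39] turn units [ 0.02 -0.07 -0.02]
```

View pics/s12.png

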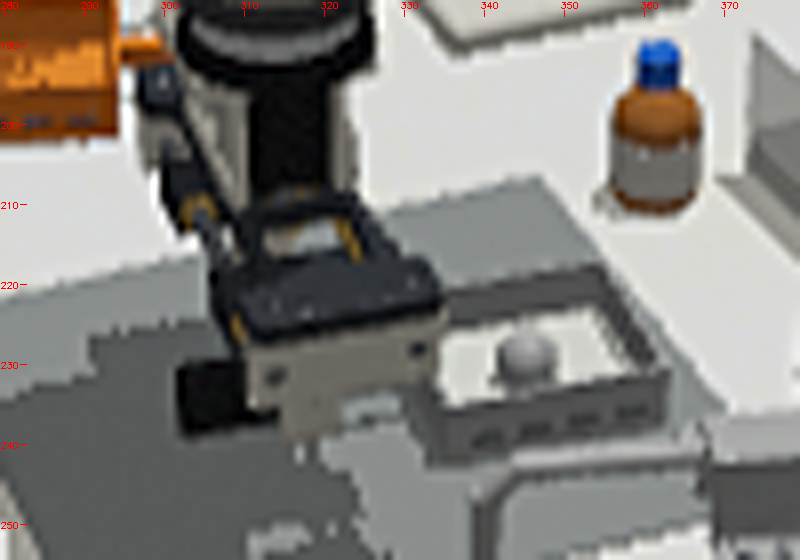

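>>> step_arm(moves=[-0.1, 0, 0.15, 0, -0.05, 0, 0.2, 0, 0, 0.1, 0, 0, 0, 0.4, 0, 0, 0.05, 0, 0, 0, 0.5, 0, 0, 0, 0, 0, 0, 0.55])

```text
time: 14.3
tool_pos: [491.7, -16.4, 16.0]
tcp_rot: [3.14, -0.003, -0.085]
contact_force: [0.4, -0.5, -0.5]
grip_width: 24.0
```

```bash
python3 go.py 491 -16.2 14 -4.8
```

```text
t 14.3 pos [491.7 -16.4  16. ] rpy [ 1.7993e+02 -1.7000e-01 -4.8700e+00] F [ 0.4 -0.5 -0.5] w 24.0
shift units now-frame [-0.04 -0.    0.1 ] goal-frame [-0.04 -0.    0.1 ] turn units [ 0.02 -0.04 -0.02]
```

>>> step_arm(moves=[0, 0, 0.1, 0, 0, 0, 0.6, 0, 0, 0, 0, 0, 0, 0.64, 0, 0, 0, 0, 0, 0, 0.68])

```text
time: 14.55
tool_pos: [491.9, -16.4, 13.9]
tcp_rot: [3.14, -0.003, -0.085]
contact_force: [0.3, -0.5, 0.4]
grip_width: 15.8
```

>>> step_arm(moves=[0, 0, 0, 0, 0, 0, 0.72, 0, 0, 0, 0, 0, 0, 0.76, 0, 0, 0, 0, 0, 0, 1, 0, 0, 0, 0, 0, 0, 1])

```text
time: 14.88
tool_pos: [491.9, -16.4, 13.9]
tcp_rot: [3.14, -0.003, -0.085]
contact_force: [0.6, -0.3, -0.8]
grip_width: 12.0
```

```bash
python3 go.py 491 -16.2 14 -4.8;python3 - <<'E'
from h import *
s=capture('side');crop(s,280,185,380,255,8,'pics/s13.png')
E
```

```text
t 14.88 pos [491.9 -16.4  13.9] rpy [179.93  -0.19  -4.88] F [ 0.6 -0.3 -0.8] w 12.0
shift units now-frame [-0.05 -0.   -0.  ] goal-frame [-0.05 -0.   -0.  ] turn units [ 0.02 -0.05 -0.02]
```

View pics/s13.png

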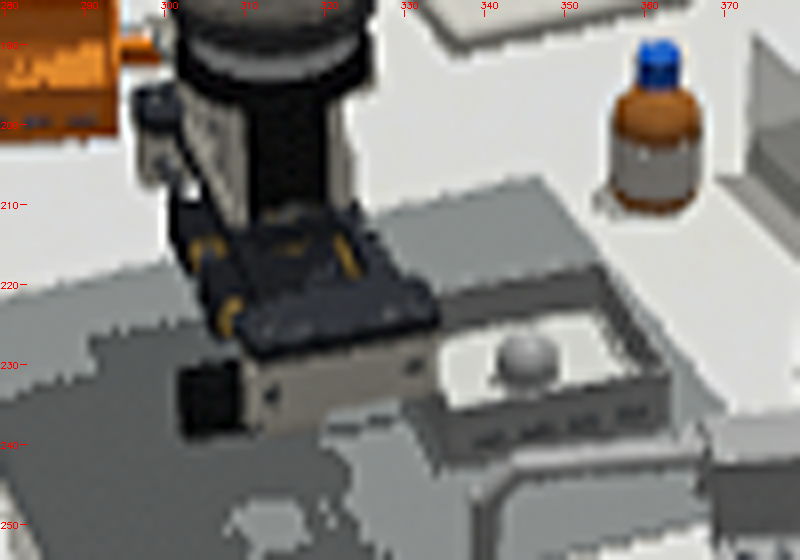

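The handle is gripped at 12.0 mm, and the ball sits at side (345,229). I'll lift slowly.

>>> step_arm(moves=[0, 0, -0.05, 0, 0, 0, 1, 0, 0, -0.05, 0, 0, 0, 1, 0, 0, -0.1, 0, 0, 0, 1, 0, 0, -0.1, 0, 0, 0, 1, 0, 0, -0.1, 0, 0, 0, 1, 0, 0, -0.1, 0, 0, 0, 1, 0, 0, -0.05, 0, 0, 0, 1, 0, 0, 0, 0, 0, 0, 1])

```text
time: 15.6
tool_pos: [490.7, -16.1, 25.5]
tcp_rot: [3.141, -0.0, -0.085]
contact_force: [-0.2, -0.2, -2.2]
grip_width: 11.8
```

```bash
python3 go.py 491 -16.2 14 -4.8;python3 - <<'E'
from h import *
print(get_obs()['moment'])
s=capture('side');crop(s,280,185,380,255,8,'pics/s14.png')
E
```

```text
t 15.6 pos [490.7 -16.1  25.5] rpy [ 1.7994e+02 -2.0000e-02 -4.8600e+00] F [-0.2 -0.2 -2.2] w 11.8
shift units now-frame [0.02 0.   0.57] goal-frame [0.02 0.   0.57] turn units [ 0.01 -0.   -0.02]
[0.03069961 0.16384705 0.02244586]
```

View pics/s14.png

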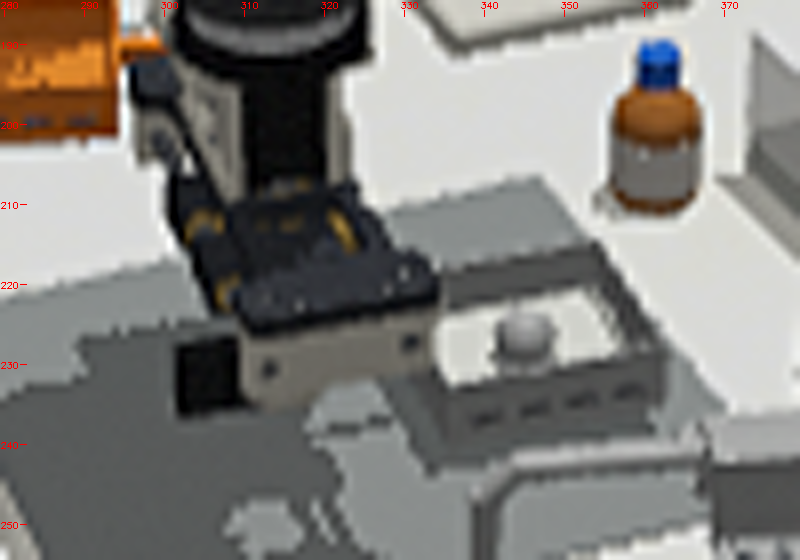

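```bash
python3 - <<'E'
from h import *
for z in(250,300,350,400): print(z,ray_z('top',(330,197),z).round(), ray_z('top',(330,231),z).round())
# gripper body edges seen in t11: dark plates
t=capture('top'); s=capture('side')
cv2.imwrite('pics/side15.png',s[:,:,::-1])
crop(t,185,160,235,200,14,'pics/tl.png'); crop(s,282,80,322,130,12,'pics/sl.png')
E
```

```text
250 [548. -35. 250.] [449. -36. 250.]
300 [544. -33. 300.] [449. -35. 300.]
350 [540. -32. 350.] [449. -33. 350.]
400 [536. -30. 400.] [448. -31. 400.]
```

View pics/tl.png

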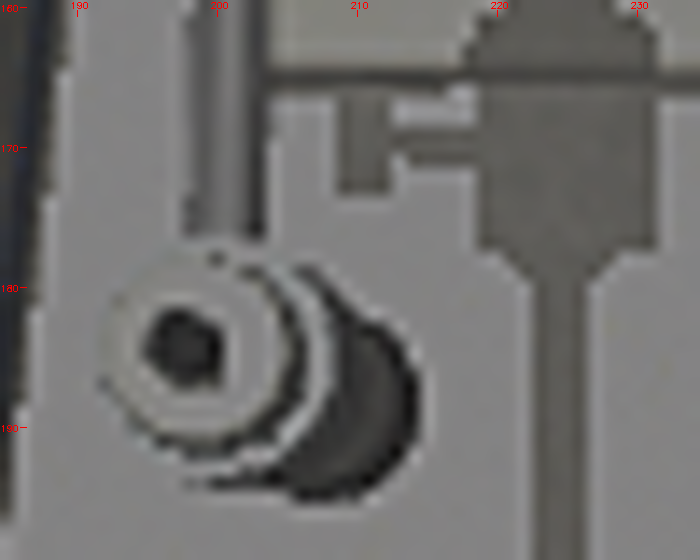

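View pics/sl.png

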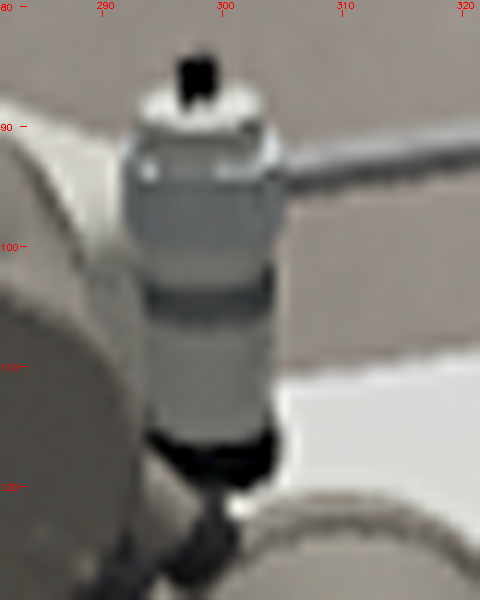

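View pics/side15.png

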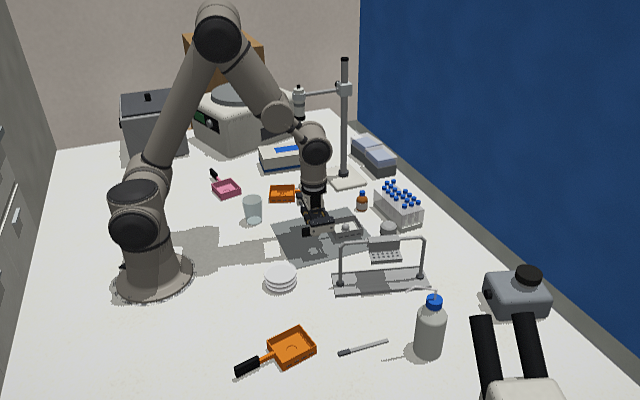

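```bash
python3 - <<'E'
from h import *
for us in((299,117.7),(299.2,118.2)):
    print(tri(us,(207.3,187.9)))
E
```

```text
(array([563.58583355, 314.15938525, 283.3794855 ]), array([ 0.80064109, -0.05200924, -0.20442789,  0.6144801 ]))
(array([564.00136725, 314.56136726, 281.26750383]), array([ 0.69948682, -0.04549197, -0.17875599,  0.5371514 ]))
```

>>> step_arm(moves=[0, 0, -0.1, 0, 0, 0, 1, 0, 0, -0.2, 0, 0, 0, 1, 0, 0, -0.3, 0, 0, 0, 1, 0, 0, -0.4, 0, 0, 0, 1, 0, 0, -0.4, 0, 0, 0, 1, 0, 0, -0.4, 0, 0, 0, 1, 0, 0, -0.4, 0, 0, 0, 1, 0, 0, -0.4, 0, 0, 0, 1])

```text
time: 16.42
tool_pos: [489.6, -15.9, 81.3]
tcp_rot: [3.141, 0.003, -0.085]
contact_force: [-0.1, -0.2, -1.9]
grip_width: 11.7
```

>>> step_arm(moves=[0, 0, -0.4, 0, 0, 0, 1, 0, 0, -0.4, 0, 0, 0, 1, 0, 0, -0.4, 0, 0, 0, 1, 0, 0, -0.4, 0, 0, 0, 1, 0, 0, -0.4, 0, 0, 0, 1, 0, 0, -0.3, 0, 0, 0, 1, 0, 0, -0.2, 0, 0, 0, 1, 0, 0, -0.1, 0, 0, 0, 1])

```text
time: 17.08
tool_pos: [490.5, -16.0, 141.7]
tcp_rot: [3.14, -0.002, -0.085]
contact_force: [0.1, 0.1, -1.5]
grip_width: 11.6
```

```bash
python3 go.py 475.7 265.6 157 29;python3 - <<'E'
from h import *
s=capture('side');crop(s,280,145,380,215,8,'pics/s16.png')
t=capture('top');crop(t,280,150,370,240,6,'pics/t16.png')
E
```

```text
t 17.08 pos [490.5 -16.  141.7] rpy [ 1.7994e+02 -9.0000e-02 -4.8700e+00] F [ 0.1  0.1 -1.5] w 11.6
shift units now-frame [ -1.93 -13.96  -0.79] goal-frame [  6.18 -12.67  -0.77] turn units [ 0.02 -0.02 -8.47]
```

View pics/s16.png

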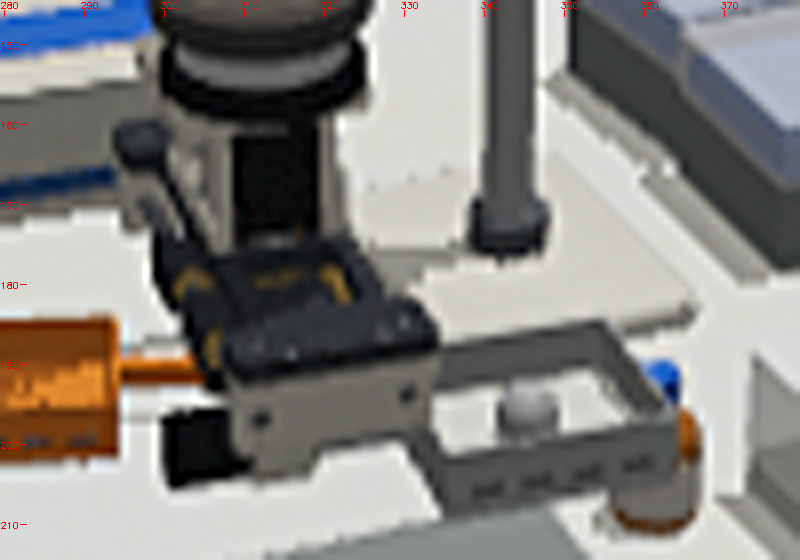

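View pics/t16.png

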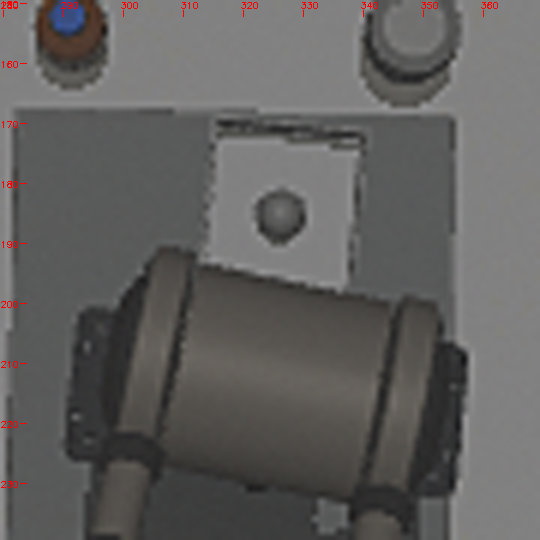

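>>> step_arm(moves=[0, -0.1, 0, 0, 0, -0.05, 1, 0, -0.2, -0.05, 0, 0, -0.1, 1, 0.05, -0.3, -0.05, 0, 0, -0.2, 1, 0.05, -0.4, -0.05, 0, 0, -0.25, 1, 0.1, -0.5, -0.05, 0, 0, -0.3, 1, 0.1, -0.5, -0.05, 0, 0, -0.3, 1, 0.1, -0.5, -0.05, 0, 0, -0.3, 1, 0.1, -0.5, -0.05, 0, 0, -0.3, 1])

```text
time: 17.85
tool_pos: [501.7, 49.0, 146.6]
tcp_rot: [3.141, 0.004, 0.051]
contact_force: [0.6, -0.2, -1.8]
grip_width: 11.5
```

```bash
python3 go.py 475.7 265.6 157 29
```

```text
t 17.85 pos [501.7  49.  146.6] rpy [179.99   0.2    2.93] F [ 0.6 -0.2 -1.8] w 11.5
shift units now-frame [ -0.75 -10.88  -0.52] goal-frame [  4.11 -10.1   -0.52] turn units [-0.01  0.05 -6.52]
```

>>> step_arm(moves=[0.1, -0.5, -0.03, 0, 0, -0.3, 1, 0.1, -0.5, -0.03, 0, 0, -0.3, 1, 0.1, -0.5, -0.03, 0, 0, -0.3, 1, 0.1, -0.5, -0.03, 0, 0, -0.3, 1, 0.1, -0.5, -0.03, 0, 0, -0.3, 1, 0.1, -0.5, -0.03, 0, 0, -0.3, 1, 0.1, -0.5, -0.03, 0, 0, -0.3, 1, 0.1, -0.5, -0.03, 0, 0, -0.3, 1])

```text
time: 18.52
tool_pos: [507.5, 140.7, 151.9]
tcp_rot: [-3.141, 0.003, 0.24]
contact_force: [0.6, -0.6, -2.4]
grip_width: 11.9
```

```bash
python3 go.py 475.7 265.6 157 29
```

```text
t 18.52 pos [507.5 140.7 151.9] rpy [-179.96    0.19   13.73] F [ 0.6 -0.6 -2.4] w 11.9
shift units now-frame [-0.06 -6.44 -0.25] goal-frame [ 1.64 -6.23 -0.26] turn units [-0.02  0.05 -3.82]
```

>>> step_arm(moves=[0.05, -0.5, -0.03, 0, 0, -0.3, 1, 0.05, -0.5, -0.03, 0, 0, -0.3, 1, 0.05, -0.5, -0.03, 0, 0, -0.3, 1, 0.05, -0.4, -0.03, 0, 0, -0.25, 1, 0.05, -0.3, -0.03, 0, 0, -0.2, 1, 0, -0.2, -0.03, 0, 0, -0.15, 1, 0, -0.1, 0, 0, 0, -0.1, 1, 0, 0, 0, 0, 0, 0, 1])

```text
time: 19.18
tool_pos: [496.3, 197.7, 156.0]
tcp_rot: [-3.14, 0.003, 0.368]
contact_force: [-0.1, 0.5, -1.2]
grip_width: 11.6
```

```bash
python3 go.py 475.7 265.6 157 29;python3 - <<'E'
from h import *
s=capture('side');cv2.imwrite('pics/side17.png',s[60:240,200:400][:,:,::-1].repeat(4,0).repeat(4,1)[:, :])
t=capture('top');crop(t,170,100,320,230,5,'pics/t17.png')
E
```

```text
t 19.18 pos [496.3 197.7 156. ] rpy [-179.92    0.2    21.08] F [-0.1  0.5 -1.2] w 11.6
shift units now-frame [ 0.26 -3.54 -0.05] goal-frame [ 0.75 -3.47 -0.05] turn units [-0.02  0.05 -1.98]
```

View pics/side17.png

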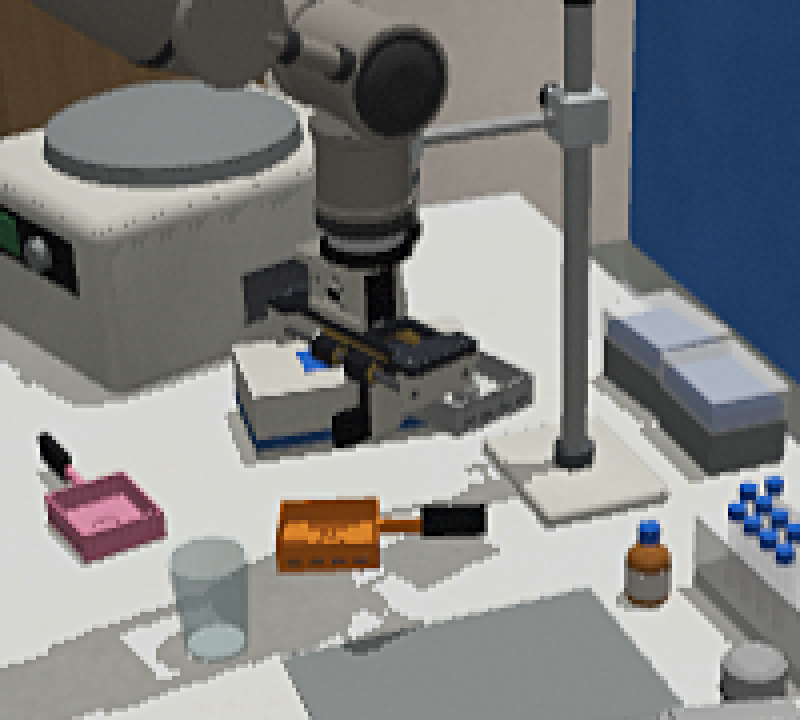

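View pics/t17.png

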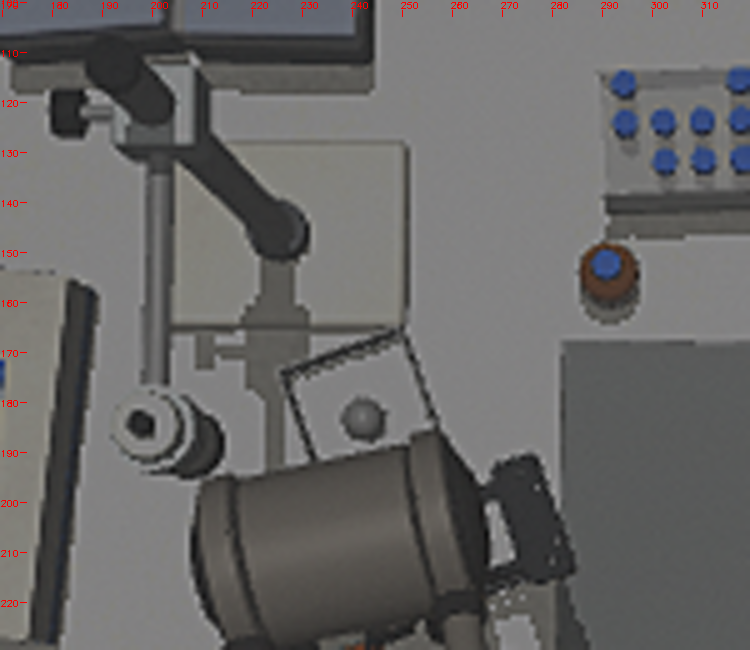

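```bash
python3 - <<'E'
from h import *
o=get_obs();T=R.from_euler('xyz',o['tcp_rot'])
for z in(300,350,400,450):
    print(z,[T.inv().apply(ray_z('top',p,z)-o['tool_pos']).round(0)[:2] for p in((209.5,195),(215,194.5),(235,191),(254,186),(256,187),(266,208))])
print(ray_z('side',(300,81),0), tri((300,81),(258,195)))
b=tri((200+487/4,60+383/4),(242.1,183.5));print(b,T.inv().apply(b[0]-o['tool_pos']))
E
```

```text
300 [array([ 82., -82.]), array([ 78., -67.]), array([ 68., -12.]), array([63., 43.]), array([59., 47.]), array([-6., 53.])]
350 [array([ 74., -74.]), array([ 70., -59.]), array([61., -6.]), array([56., 47.]), array([52., 51.]), array([-11.,  57.])]
400 [array([ 66., -65.]), array([ 63., -51.]), array([54.,  0.]), array([49., 51.]), array([45., 55.]), array([-15.,  61.])]
450 [array([ 59., -56.]), array([ 55., -43.]), array([47.,  6.]), array([42., 55.]), array([38., 59.]), array([-20.,  64.])]
[9.70634433e+02 1.53338090e+03 1.13686838e-13] (array([526.36345472, 150.57888927, 468.56795911]), array([ 3.31044364, -0.23879633, -0.87983751,  2.57151328]))
(array([599.94156283, 230.95821362, 164.98467448]), array([-3.16043386,  0.26262825,  0.93254939, -2.61441163])) [108.65756894   5.52312522  -9.44884448]
```

>>> step_arm(moves=[0.05, -0.1, 0, 0, 0, -0.05, 1, 0.05, -0.2, 0, 0, 0, -0.1, 1, 0.05, -0.3, 0, 0, 0, -0.2, 1, 0.1, -0.4, 0, 0, 0, -0.25, 1, 0.1, -0.5, 0, 0, 0, -0.3, 1, 0.05, -0.5, 0, 0, 0, -0.3, 1, 0.05, -0.4, 0, 0, 0, -0.25, 1, 0.05, -0.3, 0, 0, 0, -0.2, 1])

```text
time: 19.95
tool_pos: [483.3, 253.8, 155.8]
tcp_rot: [-3.14, 0.003, 0.489]
contact_force: [0.3, -0.8, -3.3]
grip_width: 11.9
```

```bash
python3 go.py 475.7 265.6 157 29
```

```text
t 19.95 pos [483.3 253.8 155.8] rpy [-179.91    0.2    28.04] F [ 0.3 -0.8 -3.3] w 11.9
shift units now-frame [-0.06 -0.7  -0.06] goal-frame [-0.05 -0.7  -0.06] turn units [-0.02  0.05 -0.24]
```

>>> step_arm(moves=[0, -0.2, 0, 0, 0.03, -0.1, 1, 0, -0.1, -0.03, 0, 0, -0.05, 1, 0, -0.05, 0, 0, 0, 0, 1, 0, 0, 0, 0, 0, 0, 1, 0, 0, 0, 0, 0, 0, 1])

```text
time: 20.37
tool_pos: [478.4, 262.8, 156.4]
tcp_rot: [-3.14, 0.001, 0.506]
contact_force: [-0.3, 0.9, -1.8]
grip_width: 11.8
```

```bash
python3 go.py 475.7 265.6 157 29;python3 - <<'E'
from h import *
s=capture('side');t=capture('top')
cv2.imwrite('pics/side18.png',s[:,:,::-1]); cv2.imwrite('pics/top18.png',t[:,:,::-1])
crop(s,270,70,350,180,7,'pics/s18.png');crop(t,175,140,265,230,8,'pics/t18.png')
E
```

```text
t 20.37 pos [478.4 262.8 156.4] rpy [-1.7991e+02  8.0000e-02  2.8980e+01] F [-0.3  0.9 -1.8] w 11.8
shift units now-frame [-0.05 -0.19 -0.03] goal-frame [-0.05 -0.19 -0.03] turn units [-0.02  0.02 -0.  ]
```

View pics/s18.png

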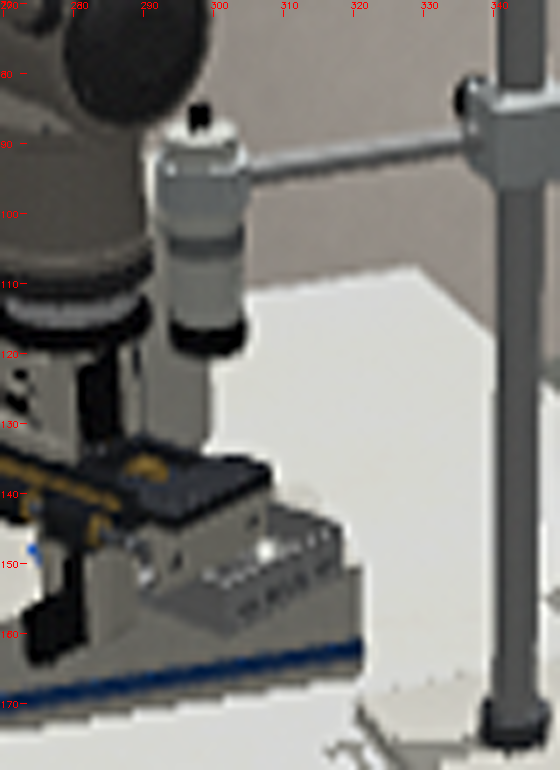

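View pics/t18.png

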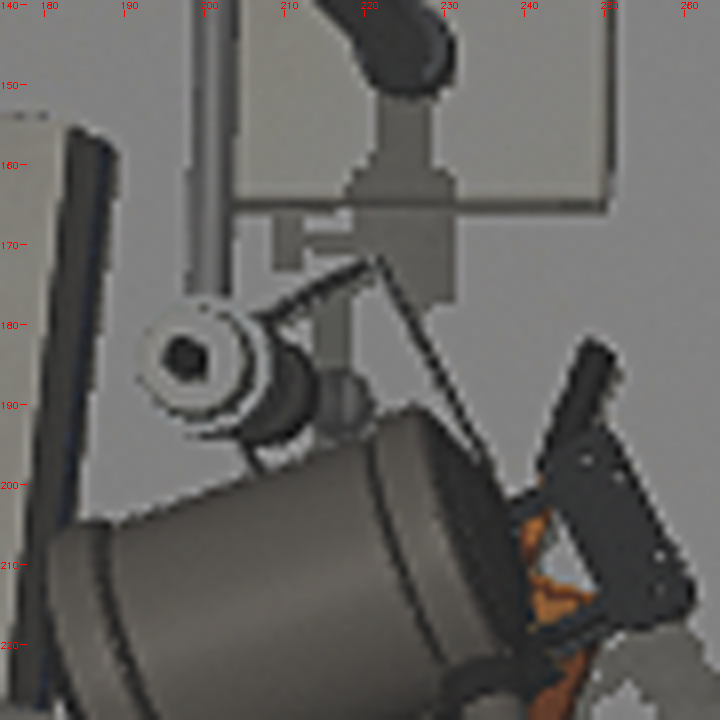

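```bash
python3 - <<'E'
from h import *
o=get_obs();T=R.from_euler('xyz',o['tcp_rot'])
print(o['tool_pos'])
B=T.apply([100.7,0.35,-6.6])+o['tool_pos']; print('ball pred',B,proj('top',B),proj('side',B))
z=163
print('ball seen top',ray_z('top',(217.25,189.9),z))
for zl in(281,282.5,284): print('lens by top',ray_z('top',(207.3,187.9),zl))
L=np.array([563.8,314.4,162.5]);print(proj('top',L),proj('side',L),proj('side',L+[0,0,120]),proj('top',L+[0,0,120]))
E
```

```text
[478.51427405 262.66934734 156.37633647]
ball pred [566.80516355 311.11803498 162.82738283] [[216.7183481  191.23205098]] [[302.22041101 148.90807797]]
ball seen top [570.9282285  309.57734397 163.        ]
lens by top [565.56162996 314.16405831 281.        ]
lens by top [565.42154755 313.83258773 282.5       ]
lens by top [565.28146514 313.50111715 284.        ]
[[215.63945991 192.19699698]] [[301.14689582 148.7640007 ]] [[299.84616177 117.84986995]] [[207.080747   188.46733214]]
```

```bash
python3 - <<'E'
from h import *
t=cv2.imread('pics/top18.png')[:,:,::-1]; crop(t,198,175,232,205,22,'pics/t19.png')
E
```

```text
(no output)
```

View pics/t19.png

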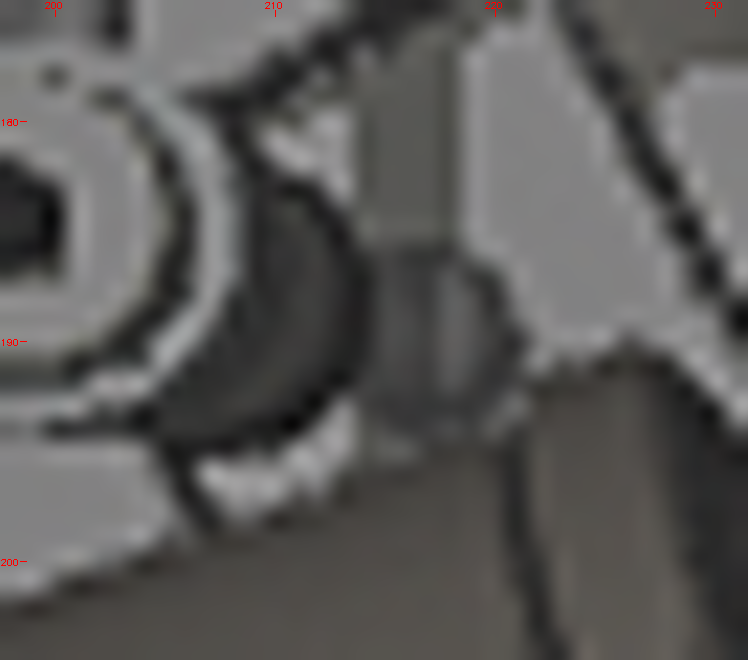

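```bash
python3 - <<'E'
from h import *
def off(tcp,yaw,px):
    tcp=np.array(tcp); T=R.from_euler('xyz',[180,0,yaw],degrees=True)
    b=ray_z('top',px,tcp[2]+6.6); return b.round(1),T.inv().apply(b-tcp).round(1)
print(off([490.5,-16,141.7],-4.87,(326.2,185.5)))
print(off([491.9,-16.4,13.9],-4.87,(325.25,188.9)))
print(off([496.3,197.7,156],21.08,(242.1,183.5)))
print(off([478.4,262.8,156.4],28.98,(216.9,189.9)))
E
```

```text
(array([591.8, -25.7, 148.3]), array([101.7,   1. ,  -6.6]))
(array([593.3, -25.7,  20.5]), array([101.8,   0.6,  -6.6]))
(array([592.1, 234. , 162.6]), array([102.4,   0.6,  -6.6]))
(array([570.9, 310.6, 163. ]), array([104.1,   3. ,  -6.6]))
```

```bash
python3 - <<'E'
from h import *
o=get_obs();T=R.from_euler('xyz',o['tcp_rot']);p=o['tool_pos']
for px in((221.6,172.25),(207.5,179.5),(235.5,198)): print(T.inv().apply(ray_z('top',px,177.5)-p).round(1))
# same from t16: corners
T2=R.from_euler('xyz',[180,0,-4.87],degrees=True)
for q in((217,122),(365,140)):
    px=np.array(q)/6+[280,150]-.5; print(T2.inv().apply(ray_z('top',px,163)-[490.5,-16,141.7]).round(1))
# t17
T3=R.from_euler('xyz',[180,0,21.08],degrees=True)
for q in((285,373),(402,328)):
    px=np.array(q)/5+[170,100]-.5; print(T3.inv().apply(ray_z('top',px,177)-[496.3,197.7,156]).round(1))
E
```

```text
[142.9  42.  -21.4]
[143.2  -6.  -21.3]
[ 53.   43.1 -21.3]
[145.4 -36.5 -21.3]
[143.9  40.4 -21.3]
[143.7 -32.9 -21. ]
[145.4  43.4 -21. ]
```

>>> step_arm(moves=[-0.03, -0.05, 0, 0, 0, 0, 1, -0.05, -0.08, 0.01, 0, 0.01, 0, 1, -0.04, -0.06, 0.01, 0, 0, 0, 1, -0.02, -0.03, 0, 0, 0, 0, 1, 0, 0, 0, 0, 0, 0, 1, 0, 0, 0, 0, 0, 0, 1, 0, 0, 0, 0, 0, 0, 1, 0, 0, 0, 0, 0, 0, 1])

```text
time: 21.13
tool_pos: [473.9, 264.4, 156.0]
tcp_rot: [-3.14, 0.001, 0.503]
contact_force: [-1.0, 0.1, -1.8]
grip_width: 11.7
```

```bash
python3 go.py 473 265.9 156 29;python3 - <<'E'
from h import *
s=capture('side');t=capture('top')
cv2.imwrite('pics/side20.png',s[:,:,::-1])
crop(t,195,170,235,205,18,'pics/t20.png');crop(s,280,105,330,165,11,'pics/s20.png')
E
```

```text
t 21.13 pos [473.9 264.4 156. ] rpy [-1.7992e+02  4.0000e-02  2.8850e+01] F [-1.   0.1 -1.8] w 11.7
shift units now-frame [-0.   -0.09 -0.  ] goal-frame [-0.   -0.09 -0.  ] turn units [-0.02  0.01 -0.04]
```

View pics/t20.png

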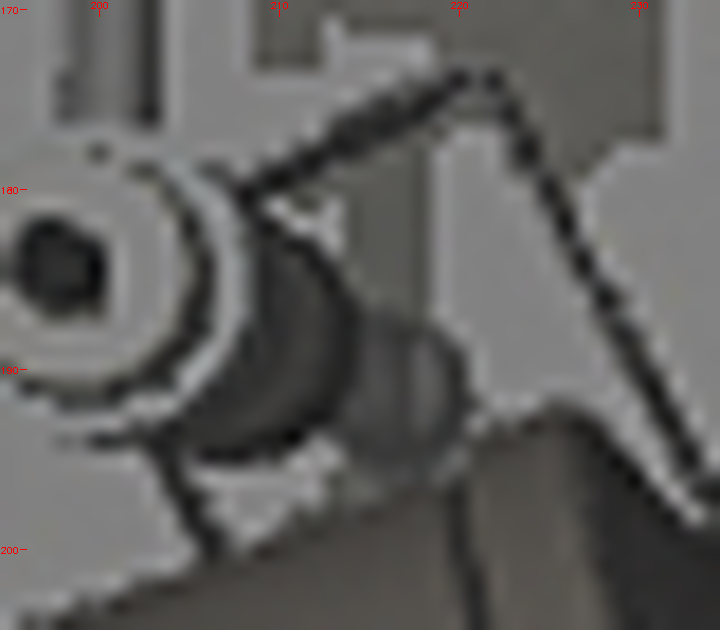

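View pics/s20.png

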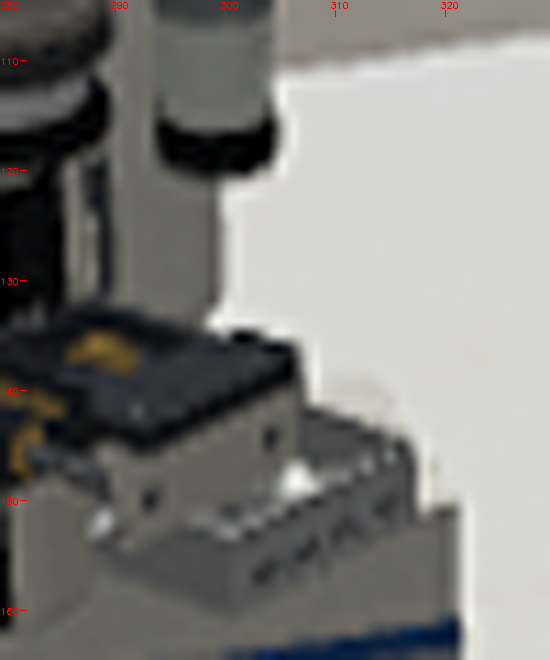

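```bash
python3 - <<'E'
from h import *
L=ray_z('top',(207.2,188),282); b=ray_z('top',(216.1,191.4),162.5); print(L,b,proj('top',[L[0],L[1],162.5]))
o=get_obs();T=R.from_euler('xyz',o['tcp_rot']); print(T.inv().apply(L-b)/20, T.inv().apply(b-o['tool_pos']))
s=cv2.imread('pics/side20.png').mean(2).astype(int)
for v in range(110,124): print(v,s[v,290:310])
E
```

```text
[565.17934191 314.21602971 282.        ] [566.28313321 313.06291545 162.5       ] [[215.71298964 191.75118354]]
[-0.02519188 -0.08601824 -5.97486078] [104.43505859   1.90869691  -6.6194199 ]
110 [114 107 106 107  99  99 102 102 104 104 102 102  99  95 109 136 131 129
 140 153]
111 [112 105 106 106  97  98 100 102 103 102 103 101  98 104 121 170 177 174
 186 199]
112 [114 108 105 104  98  99 101 102 104 104 103 101  97 103 142 220 224 221
 219 219]
113 [112 108 104 106  89 100 101 101 104 103 104 101  99 101 132 232 218 215
 214 214]
114 [ 93 108 105 106  71 103 103 103 103 103 104 103 107 105  96 222 219 214
 213 212]
115 [ 88 108 105 108  63  90 102 107 110 109 107 107 106  96  64 178 224 215
 213 213]
116 [ 99 106 105 110  21  21  74  95  97  98  95  96  78  45   7 138 228 215
 213 212]
117 [114 104 106 110  24   0   0   4  26  24   5   0   2   0   9 140 228 215
 213 213]
118 [110 104 105 108  40   0   6   9   4   6   5  10   4   0  15 162 224 214
 213 213]
119 [111 103 104 107  66  10   8   5   7   1  10   2   0   0  60 210 220 213
 213 213]
120 [113 104 102 105  92  65  45  31  12  13  28  21  21 109 150 228 216 212
 212 212]
121 [105 105 103 102 105 104  92  81  68  66 126 153 164 197 205 217 213 212
 211 211]
122 [ 92 105 101 103 102 103 106 106 104 101 192 220 225 219 214 212 211 211
 212 212]
123 [ 91 105 102 101 102 102 103 102  99  98 206 222 214 212 212 212 212 212
 212 212]
```

```bash
python3 - <<'E'
from h import *
o=get_obs();T=R.from_euler('xyz',o['tcp_rot']);p=o['tool_pos']
for l in((147.5,40,-21.1),(147.5,40,9.9),(55.5,40,9.9),(55.5,40,-21.1)): print(l,proj('side',T.apply(l)+p).round(1),proj('top',T.apply(l)+p).round(1))
print(tri((299.2,118.65),(207.2,188)))
c=C['side'];
for dz in (0,5): print(proj('side',[564,314.3,280+dz]))
E
python3 - <<'E'
import cv2
i=cv2.imread('pics/side20.png'); cv2.imwrite('pics/s20z.png',cv2.resize(i[136:166,285:325],None,fx=18,fy=18,interpolation=cv2.INTER_CUBIC))
E
```

```text
(147.5, 40, -21.1) [[317.5 144. ]] [[219.8 172.7]]
(147.5, 40, 9.9) [[317.6 151.7]] [[221.8 174. ]]
(55.5, 40, 9.9) [[300.8 160.7]] [[235.3 200. ]]
(55.5, 40, -21.1) [[300.5 152.9]] [[233.7 199.3]]
(array([563.9882266 , 315.2374113 , 279.31818538]), array([ 0.6553093 , -0.04256276, -0.16748959,  0.5034668 ]))
[[299.93753807 118.51971329]]
[[299.88134983 117.1818875 ]]
```

View pics/s20z.png

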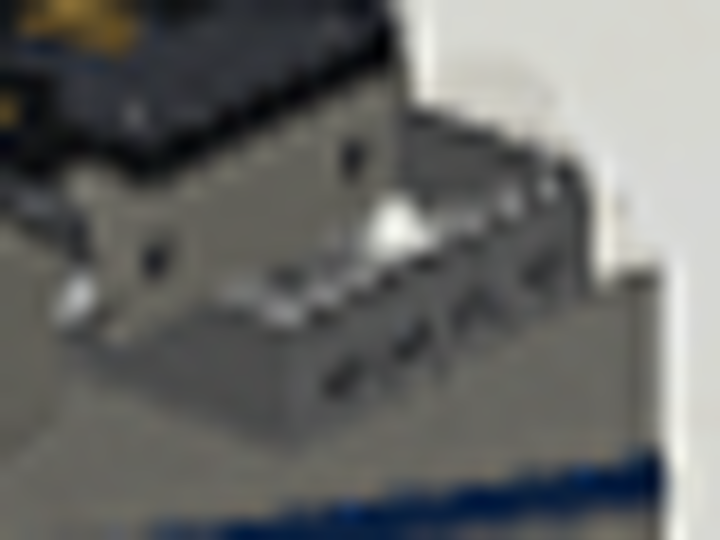

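>>> step_arm(moves=[-0.01, -0.03, 0.03, 0, 0, 0, 1, 0, -0.03, 0.03, 0, 0, 0, 1, 0, -0.02, 0.02, 0, 0, 0, 1, 0, 0, 0, 0, 0, 0, 1, 0, 0, 0, 0, 0, 0, 1, 0, 0, 0, 0, 0, 0, 1, 0, 0, 0, 0, 0, 0, 1, 0, 0, 0, 0, 0, 0, 1])

```text
time: 21.9
tool_pos: [472.9, 265.8, 154.1]
tcp_rot: [-3.14, 0.001, 0.503]
contact_force: [0.7, -0.2, -1.2]
grip_width: 11.9
```

>>> step_arm(moves=[0, 0, 0, 0, 0, 0, 1, 0, 0, 0, 0, 0, 0, 1, 0, 0, 0, 0, 0, 0, 1, 0, 0, 0, 0, 0, 0, 1, 0, 0, 0, 0, 0, 0, 1, 0, 0, 0, 0, 0, 0, 1, 0, 0, 0, 0, 0, 0, 1, 0, 0, 0, 0, 0, 0, 1])

```text
time: 22.57
tool_pos: [472.9, 265.8, 154.2]
tcp_rot: [-3.14, 0.001, 0.503]
contact_force: [0.3, 0.3, -1.6]
grip_width: 12.1
```

```bash
python3 go.py 473 265.9 154 29;python3 - <<'E'
from h import *
s=capture('side');t=capture('top')
cv2.imwrite('pics/side21.png',s[:,:,::-1])
crop(t,195,170,235,205,18,'pics/t21.png')
print(get_obs()['dq'].round(4), proj('top',[565.2,314.2,160.8]))
E
```

```text
t 22.57 pos [472.9 265.8 154.2] rpy [-1.7992e+02  4.0000e-02  2.8840e+01] F [ 0.3  0.3 -1.6] w 12.1
shift units now-frame [ 0.01 -0.    0.01] goal-frame [ 0.01 -0.    0.01] turn units [-0.02  0.01 -0.04]
[-0.0019  0.      0.0007  0.0009 -0.0003  0.0003] [[215.82972949 191.79363708]]
```

View pics/t21.png

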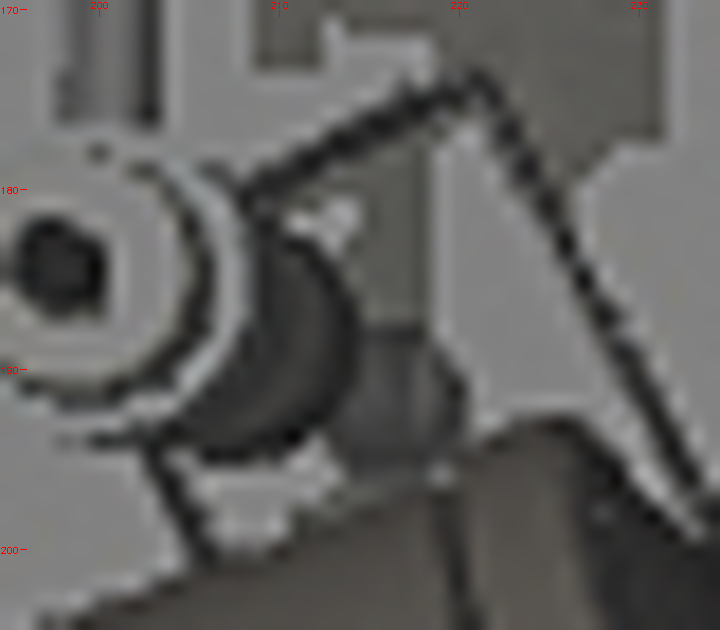

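View pics/side21.png

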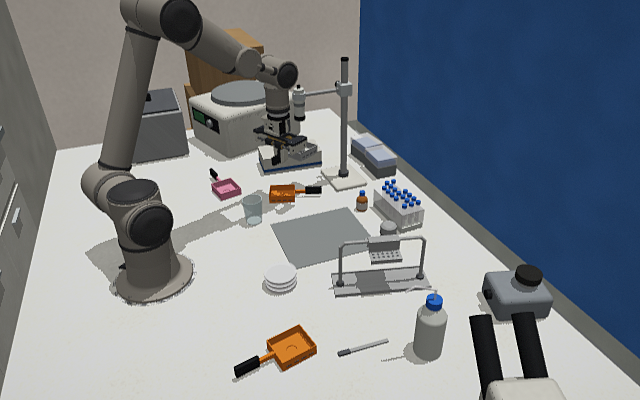

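The ball appears at top (216.1,191.7) and the target is (215.8,191.8). The tray is level and still, the cover is hanging at side (385,248), and nothing else has moved. I'll hand the job in.

```bash
python3 -c "
from plant import *
print(close_job())"
```

```text
the job is handed in; nothing more can be done
None
```

I lifted the cover off and hung it over the rail with the bar inside its fold, then let go of it. I then picked up the steel tray by its black handle and carried it under the camera, where the arm still holds it. I handed the job in at about 22.7 s.

**Last checks**
- **Cover:** it hangs level on the bar in the final side picture.
- **Tray:** it is still and level to about 0.1° by the arm's reading, gripped at 12 mm.
- **Ball:** it is still in its pocket, seen about 1 mm from the camera's axis in the top view.
- **Height:** the ball is about 160.8 mm up and the camera's nose about 280 mm, so the gap is about 119–120 mm.
- **Bystanders:** nothing else appears to have moved.

**What disagreed**
- **Camera views:** the two cameras differ by about 2 mm in x, and the nose height came out between 279 and 283 mm depending on how I read its rim.
- **Ball position:** judged from the arm's position with the ball in the middle of its pocket, it would be up to about 3 mm off the camera's axis. It seems to have rolled 2–3 mm within its pocket.
- **Off-centre descent:** on the first descent to the cover I came down about 10 mm to one side and felt about 2 N sideways. I opened the gripper, re-centred and saw no change in the scene.
- **Seating force:** seating the cover pressed briefly on the rail with about 20 N.

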